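# Hang the washed change gears back on the lathe's gear hook

## Task

Hang the three change gears from the draining rack back on the hook of the gear stand one by one: the large dark one first, then the medium bright steel one, then the small brass one in front. Finish with them pushed back along the arm so that the large gear lies flat against the upright and each smaller gear lies flat against the one behind it. Do not drop a gear, leave the blue pulley in the rack and do not disturb the other things on the bench.

Things in the scene. Friction and masses are not known exactly. Their poses are not given: they have to be found in the camera images.
- gear_large: Large change gear, dark steel: flat toothed disc, 112 mm diameter over the teeth, 10 mm thick, with a round bore of 28 mm, so 42 mm from rim to bore; about 0.5 to 0.75 kg. Origin at the bore's centre; x along the bore's axis (the two faces are alike). At the start it stands on edge in a rack slot, its axis level, its centre 81 mm and its top 137 mm above the bench
- gear_medium: Medium change gear, bright steel: flat toothed disc, 96 mm diameter over the teeth, 10 mm thick, with a round bore of 28 mm, so 34 mm from rim to bore; about 0.35 to 0.55 kg. Origin at the bore's centre; x along the bore's axis (the two faces are alike). At the start it stands on edge in a rack slot, its axis level, its centre 72 mm and its top 120 mm above the bench
- gear_small: Small change gear, brass: flat toothed disc, 80 mm diameter over the teeth, 10 mm thick, with a round bore of 28 mm, so 26 mm from rim to bore; about 0.25 to 0.4 kg. Origin at the bore's centre; x along the bore's axis (the two faces are alike). At the start it stands on edge in a rack slot, its axis level, its centre 62 mm and its top 102 mm above the bench
- pulley: Blue plastic V-belt pulley, 90 mm diameter, 10 mm thick, bore 20 mm, standing in the remaining rack slot with its centre 68 mm and its top 113 mm above the bench; it stays there. Origin at its bore centre, x along its axis
- rack: Draining rack, fixed: metal tray 290 x 160 mm, rim 16 mm, with two pale slotted wooden rails. Origin under its centre, x along its length. Four slots, 12 mm wide, at x = -93, -31, 31, 93 mm; in each stands a gear or pulley at y = 0, axis along x (which is where varies), resting 30 mm above the bench between rail teeth 52 mm high: lift it straight up clear of them. It may lean up to 0.09 rad in its slot
- stand: Gear stand, grey steel, fixed. Base plate 160 (x) x 120 (y) x 10 mm, origin under its centre. A flat upright 50 mm wide and 152 mm high has its front face in the plane x = +30 mm, facing the stand's -x. From that face the hook arm runs level along -x, its axis 140 mm above the bench: a round steel bar of 9 mm diameter, turned up at its far end
- hook_root (a point): Point on the hook arm's axis at the upright's front face, 140 mm above the bench. Axes as the stand's: the arm runs along -x, z is up. A gear hung on the arm rests with the top of its bore on the bar, its centre about 9.5 mm below this axis. Pushed home, the gear centres lie 5, 15 and 25 mm out from here. Sliding all three takes up to about 16 N
- hook_tip (a point): Outer end of the hook arm, 120 mm out from hook_root and 6 mm above the arm's axis. The arm is straight for 108 mm, then slopes up. Its end reaches 10.5 mm above the arm's axis and the bar 4.5 mm below it, so 15 mm of height must pass through the 28 mm bore: best with the bore's centre 3 mm above the arm's axis
- lathe_chuck: Three-jaw lathe chuck lying face up, steel, 100 mm diameter, 67 mm high, 2.4 kg; bystander. Origin under its centre
- oil_can: Red oil can with a thin brass spout, 66 mm diameter, 165 mm high; bystander. Origin under its centre
- file_block: Plywood block 55 x 130 x 45 mm with needle files standing in it up to 130 mm high; bystander. Origin under its centre
- brush_tin: Tin with brushes, 76 mm diameter, about 200 mm high with the brushes; bystander. Origin under its centre
- caliper: Caliper lying flat, 230 mm long along its x, 10 mm thick; bystander. Origin on its underside
- chuck_key: T-shaped chuck key lying flat, 110 x 100 mm, 16 mm thick; bystander. Origin on its underside
Things that resemble listed ones, but are neither listed nor needed, are in the scene too. What is shaped like the gear_large but purple or red is not meant.

How it is judged:
By the outcome, as a careful person would: the job done as asked, in the order asked, and still so for the second after the job is handed in, with the robot touching nothing.
It also fails if it takes over 72 s, if anything falls off the work surface, if the arm or the gripper's body presses on something with over 40 N, if the wrist force passes 120 N, or if a joint passes its speed limit or range.

## Robot

A 6-joint arm with a two-finger parallel gripper is mounted at the origin on the work surface. World frame = base frame: x ahead of the robot, y to its left, z up, the work surface at z = 0. Lengths are in m, angles in rad, forces in N, time in s.
With the tool pointing down it reaches from about 0.375 to 0.825 m from the base axis. Payload 5.5 kg.
Tool frame: the origin (TCP) lies at the very end of the fingers, on their centre line; the grasp point (between the pads) lies 19 mm behind it; z points along the fingers, y is the line along which they close (so a half turn about z gives the same grasp; the last joint's range is limited). The gripper opens to 85 mm and grips with 20 to 120 N. Pads are 22 mm wide; open, the fingers measure 114 mm over their backs; the gripper's body (76 mm by 85 mm) begins 54 mm behind the grasp point. The pads swing forward as they close: fully open they stand 13 mm farther back than shut.
Start: joints at [1.118, 0.314, -0.047, 1.21, 0, 1.571], TCP at [0.262, 0.54, 0.199] pointing down, gripper open.
Joint ranges: [-2.67, 2.67], [-0.69, 1.73], [-1.03, 1.25], [-2.08, 2.16], [-1.42, 1.45], [-3.14, 3.14]. Speed limits (rad/s): [2.39, 2.39, 3.01, 3.14, 3.14, 3.14].

## Interface

Orientations are given as a unit quaternion [w, x, y, z].
In Python, from bench import status, viewer, hand_in, nets gives the robot as it stands. The module is installed in compiled form; this text tells all that it offers.
- The arm moves only by the shell command python3 -m inch 'ROWS'. ROWS is a JSON object of lists of equal length, an entry for each row: "gripper": the closure, from 0 (fully open) to 1 (shut); "offset": the shift along the tool's x, y, z in m, a list of three; "delta_rot": the turn, a rotation vector about the tool's x, y, z in degrees, a list of three. A call has 1 to 20 rows; each row is the pose to reach, as a shift and turn from the pose commanded when the call began, along the tool's axes at that moment; what a row does not reach only later rows make up. A row lasts 1/10 s, in which the tool goes at most 50 mm and 8.59 degrees, less where a joint would pass 70% of its speed; a pose out of reach is approached as far as the arm can. A call with a gripper value outside its range is refused whole. The fingers move at their own pace and stop on an object; the grip force is fixed at half the most. Time passes only in rows, so rows that repeat a pose let the fingers close. It gives the time, the measured TCP pose, the force, the opening and the grip force at its end, in the units of the state.
- status.get_obs(): the state, without advancing time (a new reading comes with each control period).
- viewer.capture(name): name is "scene" or "top"; returns the picture (420x560x3 uint8, red, green, blue); there is no depth.
- viewer.camera_info(name): a dict with "intrinsics" (3x3 intrinsics, pixels), "distortion" ([k1, k2, p1, p2, k3] as OpenCV has them; the pictures are not rectified), "rvec" (rotation vector, rad) and "tvec" (3), from world to camera coordinates, as OpenCV has them. Camera axes: x right, y down, z forward; pixel columns grow to the right and rows downward; lengths in m; the calibration is good to about 2 mm. A picture is of the moment at which its call begins. camera_info takes no time and is no camera call.
- hand_in(): hands the job in; it is judged then, once.
Trained networks look in the newest picture that a camera, given by its name, has taken for a name from the list of things; names that differ only in an ending like _2 or _b are one class to them, and where a whole thing is asked for, a point or a joint stands for the part that bears it (a point fixed in the world has none). Each returns a list of dicts, best first, with "conf" (0 to 1); they miss things now and then, are a little off and sometimes report something else, mostly with a low value. They report only what shows in the picture. A call takes as long as a camera call. They do not tell look-alikes from the thing itself.
- nets.find_in(query, camera): "box" ([left, top, right, bottom] in pixels, round what is visible of it).
- nets.mark_of(query, camera): "uv" ([column, row] in pixels: a listed point, or the origin of a listed thing).
The state is a dict: "time_s": time; "q": joint angles; "joint_velocities": joint speeds; "effort": joint torques, N m; "tool_pos": TCP position; "orientation": TCP orientation; "contact_force": force on the tool from outside, world axes, zero at the start; "wrist_torque": the same for the moment, N m; "opening": opening from 0.0 (shut) to 1.0 (fully open); "finger_force": force on a finger pad.
Only numpy, scipy, OpenCV 4.12 (cv2) and the standard library are available. Lean on these libraries where they do the work, as an engineer would, in place of code of your own. Each camera call takes 0.05 s, during which the arm holds its last target. There are 200 camera calls.

## Working session

There is one attempt and no reset: what is moved stays moved. The work goes in short steps, Python scripts to look and compute and a shell command to move; the robot and the scene stay as the last step left them, time stands still between calls to the robot, and variables do not carry over. Pictures are saved under pics/ and viewed, at most 10 in all, crops included, and the job is handed in when it is done.

```bash
mkdir -p pics
cat > h.py <<'E'
import numpy as np, cv2
from bench import status, viewer, nets
from scipy.spatial.transform import Rotation as R
def cam(n):
    c=viewer.camera_info(n); return [np.array(c[k],float) for k in("intrinsics","distortion","rvec","tvec")]
def ray(n,uv):
    K,D,r,t=cam(n); M=cv2.Rodrigues(r)[0]
    p=cv2.undistortPoints(np.array([[uv]],float),K,D)[0,0]
    return -M.T@t.ravel(), M.T@np.array([p[0],p[1],1])
def atz(n,uv,z):
    o,d=ray(n,uv); return o+d*(z-o[2])/d[2]
def tri(a,b):
    A=np.zeros((3,3));B=np.zeros(3)
    for n,uv in(("scene",a),("top",b)):
        o,d=ray(n,uv);d=d/np.linalg.norm(d);P=np.eye(3)-np.outer(d,d);A+=P;B+=P@o
    return np.linalg.solve(A,B)
def proj(n,X):
    K,D,r,t=cam(n); return cv2.projectPoints(np.atleast_2d(np.array(X,float)),r,t,K,D)[0].reshape(-1,2)
def save(n,f):
    im=viewer.capture(n); cv2.imwrite("pics/"+f,im[:,:,::-1]); return im
def toolv(v):
    o=status.get_obs(); q=o["orientation"]; return R.from_quat([q[1],q[2],q[3],q[0]]).inv().apply(v)
E
python3 - <<'E'
from h import *
np.set_printoptions(precision=4,suppress=True)
a=save("scene","s0.png");b=save("top","t0.png")
cv2.imwrite("pics/both0.png",np.vstack([a,b])[:,:,::-1])
for n in("scene","top"):
    print(n,ray(n,(280,210)))
    for q in("gear_large","gear_medium","gear_small","pulley","rack","stand","hook_root","hook_tip"):
        print(q,[(np.round(d["uv"]).tolist(),round(d["conf"],2)) for d in nets.mark_of(q,n)[:4]])
o=status.get_obs();print(o)
E
```

```text
scene (array([1.3721, 0.1821, 0.8506]), array([-0.7514, -0.0939, -0.6532]))
gear_large [([256.0, 223.0], 0.84), ([207.0, 171.0], 0.76), ([206.0, 207.0], 0.59)]
gear_medium [([139.0, 208.0], 0.85)]
gear_small [([157.0, 213.0], 0.54), ([177.0, 227.0], 0.41)]
pulley [([182.0, 209.0], 0.48), ([326.0, 206.0], 0.16)]
rack [([177.0, 229.0], 0.93)]
stand []
hook_root [([334.0, 238.0], 0.63)]
hook_tip [([328.0, 205.0], 0.58), ([327.0, 265.0], 0.27)]
top (array([0.3295, 0.0655, 1.1828]), array([ 0.1915, -0.0141, -0.9814]))
gear_large [([387.0, 322.0], 0.89), ([364.0, 229.0], 0.87), ([294.0, 221.0], 0.76)]
gear_medium [([437.0, 219.0], 0.65)]
gear_small [([412.0, 225.0], 0.88)]
pulley [([205.0, 166.0], 0.69), ([390.0, 225.0], 0.67), ([213.0, 291.0], 0.31)]
rack [([394.0, 229.0], 0.88), ([389.0, 225.0], 0.51)]
stand [([215.0, 182.0], 0.55)]
hook_root [([206.0, 165.0], 0.61)]
hook_tip [([214.0, 214.0], 0.97)]
{'time_s': 0.9, 'q': array([ 1.118 ,  0.3135, -0.0471,  1.2102, -0.    ,  1.5708]), 'joint_velocities': array([-0.0013, -0.0002, -0.0001, -0.0008, -0.0019, -0.002 ]), 'effort': array([ -0.0007, -53.9442,  34.0054,   0.0013,   0.    ,   0.    ]), 'tool_pos': array([0.2625, 0.5395, 0.1994]), 'orientation': array([ 0.    ,  0.2245,  0.9745, -0.    ]), 'contact_force': array([ 0.9074,  0.5309, -0.1739]), 'wrist_torque': array([0.019 , 0.0068, 0.0019]), 'finger_force': 0.0, 'opening': 0.9992272235997738}
```

View pics/s0.png

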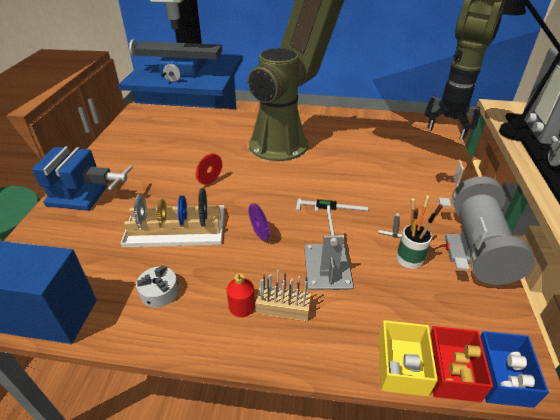

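View pics/t0.png

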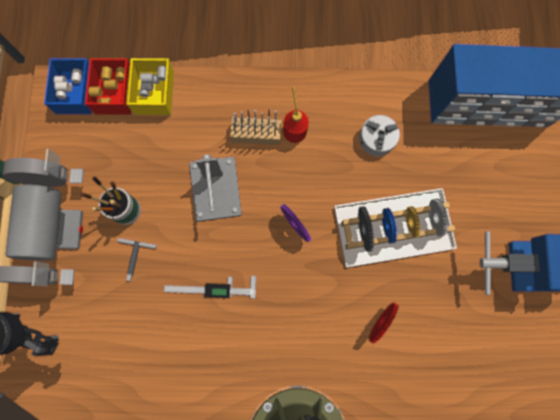

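Candidates for the large gear:
- Dark one in the rack: scene (203,207), top (365,228).
- Purple look-alike: scene (259,222), top (295,222).
- Red look-alike: scene (208,169), top (384,322).

I choose the dark one in the rack. The medium steel gear is at top (437,219), the brass at (412,223), and the blue pulley at (390,225) stays. Next I fit the rack and stand poses and check them by overlay.

```bash
cat > fit.py <<'E'
from h import *
from scipy.optimize import least_squares
np.set_printoptions(precision=4,suppress=True)
def place(p,L):
    c,s=np.cos(p[2]),np.sin(p[2]); L=np.atleast_2d(L)
    return np.c_[p[0]+c*L[:,0]-s*L[:,1],p[1]+s*L[:,0]+c*L[:,1],L[:,2]]
def fit(p0,obs):
    f=lambda p:np.concatenate([(proj(n,place(p,L))-uv).ravel() for n,L,uv in obs])
    r=least_squares(f,p0,loss="soft_l1"); return r.x,r.fun
slots={"gear_large":(.093,.081,.056),"pulley":(.031,.068,.045),"gear_small":(-.031,.062,.040),"gear_medium":(-.093,.072,.048)}
E
python3 - <<'E'
from fit import *
im={n:cv2.imread("pics/%s0.png"%n[0]) for n in("scene","top")}
obs=[("top",[.093,0,.081],(364,229)),("top",[.031,0,.068],(390,225)),("top",[-.031,0,.062],(412,225)),("top",[-.093,0,.072],(437,219)),
("scene",[.093,0,.081],(204,207)),("scene",[.031,0,.068],(182,209)),("scene",[-.031,0,.062],(160,213)),("scene",[-.093,0,.072],(139,208))]
# tray corners at rim height (top)
for uv,L in(((335,207),(.145,.08)),((443,188),(-.145,.08)),((456,247),(-.145,-.08)),((346,267),(.145,-.08))):obs.append(("top",[*L,.016],uv))
r,e=fit([.5,-.2,1.7],obs);print("rack",r,e)
so=[("top",[.03,0,.14],(206,165)),("top",[-.09,0,.146],(214,212)),("scene",[.03,0,.14],(334,238)),("scene",[-.09,0,.146],(328,205)),("top",[0,0,0],(215,187))]
for uv,L in(((190,162),(.08,.06)),((235,157),(.08,-.06)),((241,215),(-.08,-.06)),((193,221),(-.08,.06))):so.append(("top",[*L,.010],uv))
s,e=fit([.6,.2,0.1],so);print("stand",s,e)
print("root,tip",place(s,[[.03,0,.14],[-.09,0,.146]]))
np.save("rs.npy",[r,s])
t=np.linspace(0,2*np.pi,40)
for n in im:
    K=4; big=cv2.resize(im[n],None,fx=K,fy=K,interpolation=cv2.INTER_CUBIC)
    def pl(X,c):cv2.polylines(big,[np.int32((proj(n,X)+.5)*K)],False,c,1,cv2.LINE_AA)
    rect=lambda a,b,z:[[a,b,z],[-a,b,z],[-a,-b,z],[a,-b,z],[a,b,z]]
    pl(place(r,rect(.145,.08,.016)),(0,0,255));pl(place(s,rect(.08,.06,.01)),(0,0,255))
    for x,z,R_ in slots.values():pl(place(r,np.c_[0*t+x,R_*np.cos(t),z+R_*np.sin(t)]),(0,255,0))
    pl(place(s,[[.03,0,.14],[-.078,0,.14],[-.09,0,.146]]),(0,255,0));pl(place(s,[[.03,.025,0],[.03,.025,.152],[.03,-.025,.152],[.03,-.025,0]]),(255,255,0))
    c1,c2=((120,170),(300,200)) if n=="scene" else ((330,175),(180,140))
    cr=[big[y*K:(y+h)*K,x*K:(x+w)*K] for (x,y),(w,h) in((c1,(125,100)),(c2,(75,100)))]
    im[n]=cv2.resize(np.hstack(cr),(800,400))[:, :]
cv2.imwrite("pics/ov.png",cv2.resize(np.vstack([im["top"],im["scene"]]),(600,600)))
E
```

```text
rack [ 0.5152 -0.2489  1.6463] [  0.5191  -3.1061  -1.6335   0.1826   0.3479  -0.9656   1.1279   2.8392
  -1.8494   0.6686   0.0296   1.1418   1.9173  -2.2026   1.9619  -0.6105
   7.181   55.3329  11.0551  66.8999  -9.9094 -52.7932  -9.253  -66.3423]
stand [0.6134 0.2199 0.1383] [ 0.7018 -2.0539 -2.624   0.2498 -1.348   0.1518  0.1239  0.3018  0.1772
  2.2818 -0.8253 -0.0647 -0.7469 -0.4623 -0.0866  0.4779  1.6886  0.1243]
root,tip [[0.6431 0.224  0.14  ]
 [0.5242 0.2075 0.146 ]]
```

View pics/ov.png

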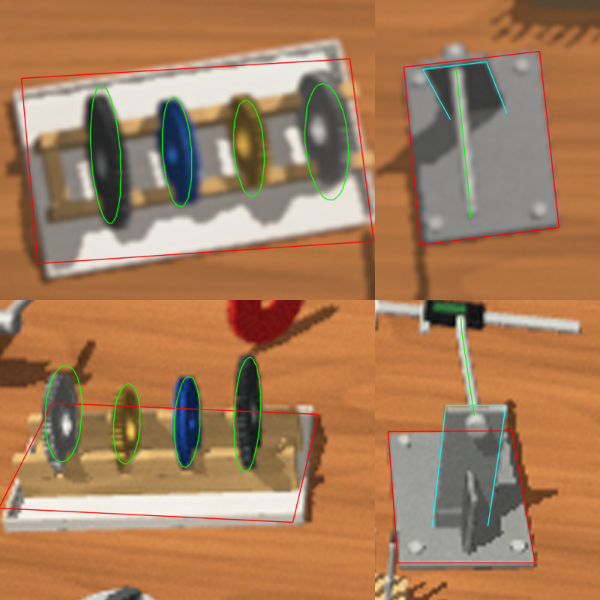

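The overlay confirms the choice: the dark gear is in the end slot, and the stand fit is good (hook bar line on the bar). I had swapped the sign of the tray corners' y, so I refit.

Run:
```python
from fit import *
obs=[("top",[.093,0,.081],(364,229)),("top",[.031,0,.068],(390,225)),("top",[-.031,0,.062],(412,224)),("top",[-.093,0,.072],(437,219)),
("scene",[.093,0,.081],(204,207)),("scene",[.031,0,.068],(182,209)),("scene",[-.031,0,.062],(160,213)),("scene",[-.093,0,.072],(139,208))]
for uv,L in(((335,207),(.145,-.08)),((443,188),(-.145,-.08)),((456,247),(-.145,.08)),((346,267),(.145,.08))):obs.append(("top",[*L,.016],uv))
r,e=fit([.5,-.2,1.7],obs);print("rack",r,e)
s=np.load("rs.npy")[1];np.save("rs.npy",[r,s])
for k,(x,z,R_) in slots.items():print(k,place(r,[x,0,z+R_]))
t=np.linspace(0,2*np.pi,40);outs=[]
for n in("scene","top"):
    K=4; big=cv2.resize(cv2.imread("pics/%s0.png"%n[0]),None,fx=K,fy=K,interpolation=cv2.INTER_CUBIC)
    def pl(X,c):cv2.polylines(big,[np.int32((proj(n,X)+.5)*K)],False,c,1,cv2.LINE_AA)
    rect=lambda a,b,z:[[a,b,z],[-a,b,z],[-a,-b,z],[a,-b,z],[a,b,z]]
    pl(place(r,rect(.145,.08,.016)),(0,0,255))
    for x,z,R_ in slots.values():
        for d in(-.005,.005):pl(place(r,np.c_[0*t+x+d,R_*np.cos(t),z+R_*np.sin(t)]),(0,255,0))
    x,y=(115,170) if n=="scene" else (330,180)
    outs.append(big[y*K:(y+90)*K,x*K:(x+130)*K])
cv2.imwrite("pics/ov2.png",cv2.resize(np.vstack(outs),(440,600)))
```

```text
rack [ 0.5166 -0.2493  1.7469] [ 1.2556  0.0853 -1.2735  0.8415  0.297  -1.7735  0.6188 -1.4431 -1.6539
 -1.0835 -0.0721  0.7602  1.3635 -1.2126  0.7862  1.7409 -0.3837 -1.0822
 -0.7165  0.6264  0.2058  1.3541  0.2794  0.128 ]
gear_large [[ 0.5003 -0.1578  0.137 ]]
pulley [[ 0.5112 -0.2188  0.113 ]]
gear_small [[ 0.5221 -0.2798  0.102 ]]
gear_medium [[ 0.5329 -0.3409  0.12  ]]
```

View pics/ov2.png

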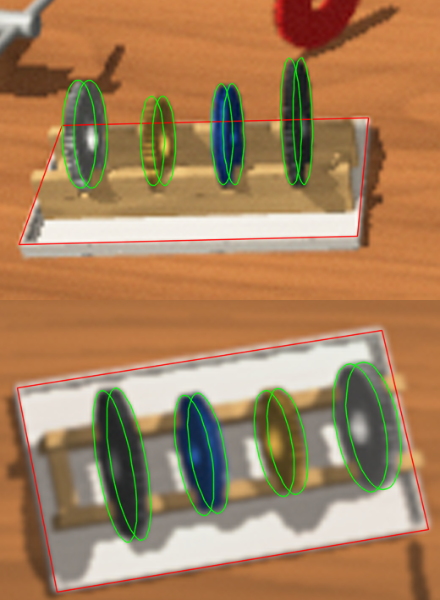

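```bash
cat >> fit.py <<'E'
rk,st=np.load("rs.npy")
def go(x,y,z,yaw):
    o=status.get_obs();q=o["orientation"];C=R.from_quat([q[1],q[2],q[3],q[0]])
    a=np.radians(yaw);Y=np.array([np.cos(a),np.sin(a),0]);Z=np.array([0,0,-1.]);T=R.from_matrix(np.c_[np.cross(Y,Z),Y,Z])
    v=C.inv().apply(np.array([x,y,z])-o["tool_pos"]);w=(C.inv()*T).as_rotvec(degrees=True)
    print("t%.1f"%o["time_s"],"pos",o["tool_pos"],"offset",v.round(4),"rot",w.round(2),"F",o["contact_force"].round(1),"open %.3f"%o["opening"],"q",o["q"])
E
python3 -c "
from fit import *
go(.5003,-.1578,.25,-79.9); print(np.degrees(rk[2])-180,np.degrees(st[2]))"
```

```text
t0.9 pos [0.2625 0.5395 0.1994] offset [-0.5189 -0.523  -0.0506] rot [  0.     0.   143.96] F [ 0.9  0.5 -0.2] open 0.999 q [ 1.118   0.3135 -0.0471  1.2102 -0.      1.5708]
-79.90833061571566 7.92349364672825
```

```bash
python3 -m inch '{"gripper":[0.5,0.5,0.5,0.5,0.5,0.5,0.5,0.5,0.5,0.5,0.5,0.5,0.5,0.5,0.5,0.5,0.5,0.5,0.5,0.5],"offset":[[0,0,-0.05],[-0.519,-0.523,-0.0506],[-0.519,-0.523,-0.0506],[-0.519,-0.523,-0.0506],[-0.519,-0.523,-0.0506],[-0.519,-0.523,-0.0506],[-0.519,-0.523,-0.0506],[-0.519,-0.523,-0.0506],[-0.519,-0.523,-0.0506],[-0.519,-0.523,-0.0506],[-0.519,-0.523,-0.0506],[-0.519,-0.523,-0.0506],[-0.519,-0.523,-0.0506],[-0.519,-0.523,-0.0506],[-0.519,-0.523,-0.0506],[-0.519,-0.523,-0.0506],[-0.519,-0.523,-0.0506],[-0.519,-0.523,-0.0506],[-0.519,-0.523,-0.0506],[-0.519,-0.523,-0.0506]],"delta_rot":[[0,0,0],[0,0,144],[0,0,144],[0,0,144],[0,0,144],[0,0,144],[0,0,144],[0,0,144],[0,0,144],[0,0,144],[0,0,144],[0,0,144],[0,0,144],[0,0,144],[0,0,144],[0,0,144],[0,0,144],[0,0,144],[0,0,144],[0,0,144]]}'
python3 -c "
from fit import *
go(.5003,-.1578,.109,-79.9)"
```

```text
time_s: 2.9
tool_pos: [0.5003, -0.1578, 0.25]
orientation: [0.0, 0.996, 0.089, 0.0]
contact_force: [-0.2, 0.2, -0.2]
opening: 0.498
finger_force: 0.0
t2.9 pos [ 0.5003 -0.1578  0.25  ] offset [-0.     0.     0.141] rot [ 0.   -0.    0.11] F [-0.2  0.2 -0.2] open 0.498 q [-0.3055  0.155  -0.1343  1.2814 -0.      2.6579]
```

```bash
python3 -m inch '{"gripper":[0.5,0.5,0.5,0.5,0.5,0.5],"offset":[[0,0,0.05],[0,0,0.09],[0,0,0.12],[0,0,0.141],[0,0,0.141],[0,0,0.141]],"delta_rot":[[0,0,0],[0,0,0],[0,0,0],[0,0,0],[0,0,0],[0,0,0]]}' | tr '\n' ' '
python3 - <<'E'
from h import *
a=save("scene","a.png");b=save("top","b.png")
A=cv2.resize(a[130:270,120:320],(800,560));B=cv2.resize(b[150:290,300:500],(800,560))
cv2.imwrite("pics/g1.png",cv2.resize(np.hstack([A,B]),(800,280))[:,:,::-1])
E
```

```text
time_s: 3.5 tool_pos: [0.5004, -0.1575, 0.1095] orientation: [-0.0, 0.996, 0.089, -0.0] contact_force: [-0.2, -0.1, 0.8] opening: 0.502 finger_force: 0.0
```

View pics/g1.png

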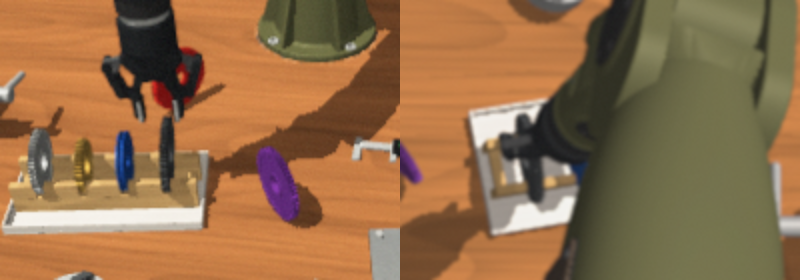

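Run:
```python
from fit import *
go(.5003,-.1578,.109,-79.9)
a=cv2.imread("pics/a.png")
for n in("scene","top"):
  print(n,proj(n,[[.5004,-.1575,.1095],[.5003,-.1578,.137],[.5003,-.1578,.081]]))
P=proj("scene",[[.5004,-.1575,.1095],[.5003,-.1578,.137],[.5003,-.1578,.081]])
K=8;x0,y0=165,140;c=cv2.resize(a[y0:y0+75,x0:x0+90],None,fx=K,fy=K,interpolation=cv2.INTER_CUBIC)
for p in P:cv2.circle(c,tuple(np.int32((p-[x0,y0]+.5)*K)),4,(0,255,255),-1)
cv2.imwrite("pics/g1b.png",c)
```

```text
t3.6 pos [ 0.5017 -0.1581  0.1107] offset [-0.0013 -0.0005  0.0017] rot [ 0.07 -0.13  0.01] F [ 0.8 -1.  -0.2] open 0.501 q [-0.3052  0.2274 -0.3701  0.9707 -0.      2.6599]
scene [[201.286  198.4437]
 [200.0611 190.958 ]
 [202.3381 205.9063]]
top [[367.5286 227.244 ]
 [370.0748 225.4454]
 [365.2708 229.1026]]
```

View pics/g1b.png

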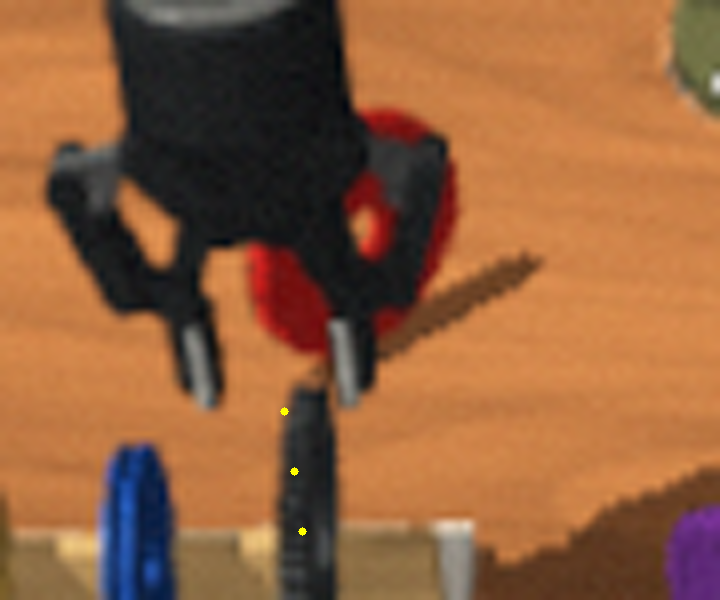

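The fingers appear about 8 px too high in the scene view, and the gear about 3 px. I check whether the camera or the gear has moved.

Run:
```python
from fit import *
for f0,f1,n in(("s0","a","scene"),("t0","b","top")):
    A=cv2.imread(f"pics/{f0}.png",0);B=cv2.imread(f"pics/{f1}.png",0)
    for nm,(x,y,w,h) in dict(chuck=(130,260,60,50),stand=(295,230,65,60),rackall=(115,225,110,25),gears=(125,185,90,40),bins=(380,320,100,80)).items() if n=="scene" else dict(bins=(40,50,140,70),stand=(185,150,60,75),chuck=(355,110,50,50),purple=(275,200,40,45)).items():
        T=A[y:y+h,x:x+w];S=B[max(y-15,0):y+h+15,x-15:x+w+15]
        m=cv2.matchTemplate(S,T,cv2.TM_CCOEFF_NORMED);_,v,_,l=cv2.minMaxLoc(m);print(n,nm,l[0]-15,l[1]-15,round(v,3))
    print(cam(n)[3].ravel(),cam(n)[2].ravel())
# start pose check of gripper: tcp in s0
print(proj("scene",[[.2625,.5395,.1994],[.2625,.5395,.2724]]), proj("top",[[.2625,.5395,.1994]]))
# gripper now
print(proj("scene",[[.5004,-.1575,.1095+d] for d in(0,.0065,.019,.073,.15)]))
s=cv2.imread("pics/s0.png")[60:160,400:520];b=cv2.imread("pics/b.png")[190:260,330:400]
cv2.imwrite("pics/c.png",np.hstack([cv2.resize(s,(480,400)),cv2.resize(b,(320,400)[:2])]))
```

```text
scene chuck 0 0 0.998
scene stand 0 0 0.996
scene rackall 0 0 0.999
scene gears 0 0 0.946
scene bins 0 0 0.999
[-0.0028 -0.2436  1.6062] [ 1.6001  1.833  -0.846 ]
top bins 0 0 0.999
top stand 0 0 0.999
top chuck 0 0 0.978
top purple 0 0 1.0
[0.0479 0.5447 1.1013] [ 2.1421 -2.1134  0.2106]
[[441.465  147.0606]
 [447.8399 125.8799]] [[ 46.2735 327.616 ]]
[[201.286  198.4437]
 [201.021  196.7018]
 [200.5065 193.3168]
 [198.2064 178.142 ]
 [194.6937 154.8327]]
```

View pics/c.png

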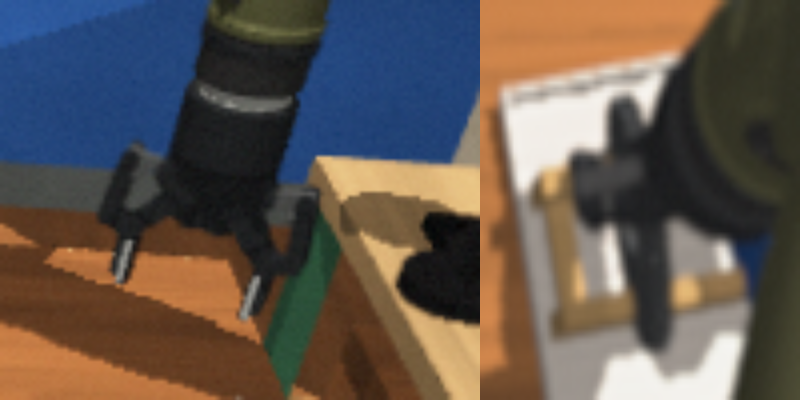

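```bash
python3 -m inch '{"gripper":[0.5,0.5,0.9,1,1,1,1],"offset":[[0,0,0.004],[0,0,0.004],[0,0,0.004],[0,0,0.004],[0,0,0.004],[0,0,0.004],[0,0,0.004]],"delta_rot":[[0,0,0],[0,0,0],[0,0,0],[0,0,0],[0,0,0],[0,0,0],[0,0,0]]}' | tr '\n' ' '
python3 - <<'E'
from h import *
a=save("scene","a2.png");b=save("top","b2.png")
x0,y0=165,140;K=8
c=cv2.resize(a[y0:y0+75,x0:x0+75],None,fx=K,fy=K,interpolation=cv2.INTER_CUBIC)
cv2.imwrite("pics/g2.png",cv2.resize(c,(500,500))[:,:,::-1])
E
```

```text
time_s: 4.3 tool_pos: [0.5004, -0.1578, 0.105] orientation: [0.0, 0.996, 0.088, 0.0] contact_force: [0.1, -0.4, -0.9] opening: -0.001 finger_force: 0.0
```

View pics/g2.png

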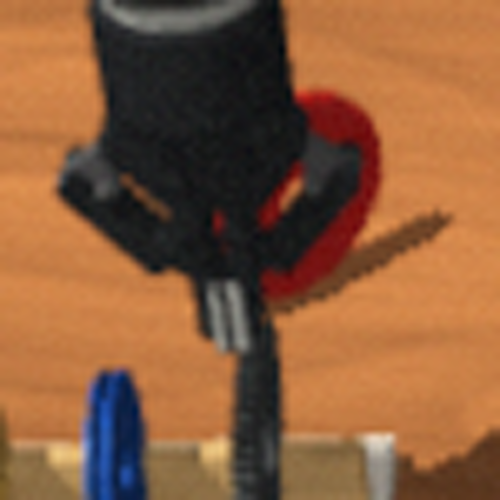

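Run:
```python
from fit import *
for z in(.105,.12,.13,.14):print(z,atz("scene",(199.2,192.5),z))
print("base",proj("scene",[[0,0,0],[.09,0,0],[0,.09,0],[0,-.09,0]]),proj("top",[[0,0,0],[.1,0,0]]))
# largest gear circle projected extents
t=np.linspace(0,2*np.pi,72);C=place(rk,np.c_[0*t+.093,.056*np.cos(t),.081+.056*np.sin(t)]);p=proj("scene",C);print(p[:,1].min(),p[p[:,1].argmin()],C[p[:,1].argmin()])
for n,f in(("scene","a2"),("top","b2")):
    for q in("gear_large",):
        print(n,[(np.round(d["box"]).tolist(),round(d["conf"],2)) for d in nets.find_in(q,n)[:4]],[(np.round(d["uv"],1).tolist(),round(d["conf"],2)) for d in nets.mark_of(q,n)[:4]])
```

```text
0.105 [ 0.4688 -0.1735  0.105 ]
0.12 [ 0.4869 -0.1663  0.12  ]
0.13 [ 0.4991 -0.1616  0.13  ]
0.14 [ 0.5112 -0.1568  0.14  ]
base [[277.9573 144.6108]
 [274.7899 156.9783]
 [300.4981 146.3126]
 [255.6661 142.9456]] [[297.3039 437.0786]
 [297.5866 394.4791]]
186.93005531156817 [201.8544 186.9301] [ 0.4654 -0.164   0.1243]
scene [([200.0, 188.0, 208.0, 224.0], 0.74), ([205.0, 155.0, 223.0, 184.0], 0.72), ([244.0, 205.0, 271.0, 239.0], 0.68)] [([253.8, 220.1], 0.9), ([209.7, 169.5], 0.65), ([205.1, 207.8], 0.54), ([326.1, 204.3], 0.38)]
top [([282.0, 205.0, 308.0, 238.0], 0.93), ([356.0, 206.0, 377.0, 253.0], 0.68)] [([362.3, 230.6], 0.84), ([294.4, 219.4], 0.56)]
```

The fingers shut on nothing. The images put the fingertips about 25–30 mm higher than reported, and the start picture shows the same (base and scene objects project correctly). I calibrate the height with a light touch on bare bench at about (0.40, -0.03).

```bash
python3 -m inch '{"gripper":[1,1,1,1],"offset":[[0,0,-0.05],[0,0,-0.1],[0,0,-0.115],[0,0,-0.115]],"delta_rot":[[0,0,0],[0,0,0],[0,0,0],[0,0,0]]}' | tr '\n' ' '
python3 - <<'E'
from fit import *
print(atz("top",(310,270),0),atz("top",(305,240),0),atz("top",(335,207),0))
go(.40,-.035,.03,-79.9)
E
```

```text
time_s: 5.0 tool_pos: [0.5025, -0.1585, 0.2232] orientation: [0.001, 0.996, 0.088, 0.003] contact_force: [0.9, 0.4, -0.6] opening: 0.003 finger_force: 0.0 [ 0.4052 -0.03    0.    ] [ 0.4822 -0.017   0.    ] [ 0.5704 -0.0957  0.    ]
t5.0 pos [ 0.5025 -0.1585  0.2232] offset [-0.0804 -0.14    0.1924] rot [ 0.16 -0.3  -0.05] F [ 0.9  0.4 -0.6] open 0.003 q [-0.3055  0.1614 -0.1875  1.2159 -0.      2.6606]
```

```bash
python3 -m inch '{"gripper":[1,1,1,1,1,1,1,1,1],"offset":[[-0.077,-0.139,0],[-0.077,-0.139,0],[-0.077,-0.139,0],[-0.077,-0.139,0],[-0.077,-0.139,0.05],[-0.077,-0.139,0.1],[-0.077,-0.139,0.15],[-0.077,-0.139,0.19],[-0.077,-0.139,0.19]],"delta_rot":[[0,0,0],[0,0,0],[0,0,0],[0,0,0],[0,0,0],[0,0,0],[0,0,0],[0,0,0],[0,0,0]]}' | tr '\n' ' '
python3 - <<'E'
from h import *
save("scene","a3.png");save("top","b3.png")
a=cv2.imread("pics/a3.png")[140:240,190:290];b=cv2.imread("pics/b3.png")[210:310,260:360]
cv2.imwrite("pics/g3.png",cv2.resize(np.hstack([a,b]),(800,400),interpolation=cv2.INTER_CUBIC))
E
```

```text
time_s: 5.9 tool_pos: [0.3941, -0.034, 0.0248] orientation: [-0.001, 0.996, 0.088, -0.005] contact_force: [-1.6, -0.7, -0.2] opening: -0.001 finger_force: 0.0
```

View pics/g3.png

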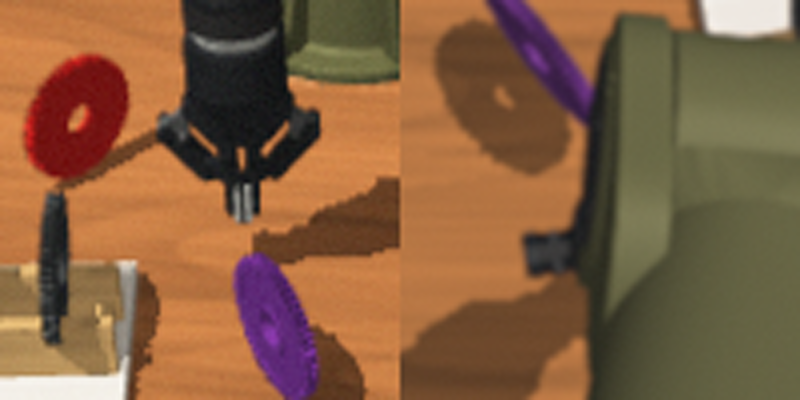

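```bash
python3 -m inch '{"gripper":[1,1],"offset":[[0,0,0.015],[0,0,0.015]],"delta_rot":[[0,0,0],[0,0,0]]}' | egrep 'pos|force' | tr '\n' ' ';  python3 -m inch '{"gripper":[1,1,1],"offset":[[0,0,0.005],[0,0,0.009],[0,0,0.009]],"delta_rot":[[0,0,0],[0,0,0],[0,0,0]]}' | egrep 'pos|force' | tr '\n' ' '; python3 -c "
from fit import *
print(atz('scene',(250.7,195.5),.03),atz('scene',(250.7,195.5),.055)); save('scene','a4.png')
a=cv2.imread('pics/a4.png')[140:240,190:290].astype(int)
d=a[40:85,45:70].max(2); print(d[::2,::2])"
```

```text
tool_pos: [0.4014, -0.0346, 0.016] contact_force: [1.1, -0.4, 0.1] finger_force: 0.0 tool_pos: [0.4006, -0.0344, 0.0063] contact_force: [-0.7, 0.2, 0.9] finger_force: 0.0 [ 0.37   -0.0393  0.03  ] [ 0.4005 -0.0325  0.055 ]
[[ 77  30 149  95  26  31  29  29  27  24  23  85 162]
 [ 27  25  23 129 109  30  31  85  32  25 123 169  34]
 [ 33  33  29  29 127  32  35 165  76  24 124  42  27]
 [122  32  32  35  37  28  27 100  69  27  27  23  22]
 [205 140  26  30  28  24  27  59  39  25  24  19  24]
 [198 199 172  37 122  35  30  23  31  28  86 135  94]
 [203 200 198 200 193 149  27  87 138  31 179 193 195]
 [202 203 198 197 197 186  34 123 136  38 169 184 182]
 [199 198 194 196 197 197  31 118 137  43 188 198 198]
 [200 197 199 208 207 209  48 134 135  41 194 205 206]
 [201 208 212 212 210 212 191 146 130 102 108 143 103]
 [203 204 202 201 202 200 202 187 103 107 104 103 104]
 [198 205 210 207 204 202 203 196 116 132 121  99  98]
 [183 176 181 191 197 201 206 129 123 133 130 124  98]
 [185 180 181 183 180 191 189 119 108 118 116 108 109]
 [187 185 186 184 184 185 184 120 117 118 120 120  98]
 [178 180 178 182 179 180 177 114 120 119 121 117 106]
 [180 185 181 182 181 178 183 113 118 117 119 116 119]
 [207 204 207 203 205 206 203 146 119 120 119 130 117]
 [209 208 209 204 204 204 201 174 123 122  91 116 123]
 [202 198 196 200 199 202 202 196 123 120 115 102 129]
 [216 215 213 211 210 212 210 207 123 120 134 159 133]
 [208 207 207 205 206 205 203 202 163 134 119 169 149]]
```

```bash
for i in 1; do python3 -m inch '{"gripper":[1,1,1],"offset":[[0,0,0.006],[0,0,0.012],[0,0,0.012]],"delta_rot":[[0,0,0],[0,0,0],[0,0,0]]}' | egrep 'pos|force' | tr '\n' ' '; done;  python3 -m inch '{"gripper":[1,1,1],"offset":[[0,0,0.003],[0,0,0.006],[0,0,0.006]],"delta_rot":[[0,0,0],[0,0,0],[0,0,0]]}' | egrep 'pos|force' | tr '\n' ' '; python3 -m inch '{"gripper":[1,1,1],"offset":[[0,0,0.002],[0,0,0.003],[0,0,0.003]],"delta_rot":[[0,0,0],[0,0,0],[0,0,0]]}' | egrep 'pos|force' | tr '\n' ' '
```

```text
tool_pos: [0.3994, -0.0343, -0.0069] contact_force: [0.7, 0.6, -0.3] finger_force: 0.0 tool_pos: [0.4, -0.0344, -0.0124] contact_force: [0.5, 0.4, 0.9] finger_force: 0.0 tool_pos: [0.4002, -0.0344, -0.0151] contact_force: [-0.6, -0.2, 0.1] finger_force: 0.0
```

Reported z is now negative and there is still no contact, so the TCP reading has a real offset. I continue in small steps.

```bash
for i in 1; do python3 -m inch '{"gripper":[1,1],"offset":[[0,0,0.003],[0,0,0.003]],"delta_rot":[[0,0,0],[0,0,0]]}' | egrep 'pos|force' | tr '\n' ' ';  python3 -m inch '{"gripper":[1,1],"offset":[[0,0,0.003],[0,0,0.003]],"delta_rot":[[0,0,0],[0,0,0]]}' | egrep 'pos|force' | tr '\n' ' '; python3 -m inch '{"gripper":[1,1],"offset":[[0,0,0.002],[0,0,0.002]],"delta_rot":[[0,0,0],[0,0,0]]}' | egrep 'pos|force' | tr '\n' ' '; done
```

```text
tool_pos: [0.4001, -0.0344, -0.0183] contact_force: [-0.6, -0.6, -0.7] finger_force: 0.0 tool_pos: [0.4, -0.0344, -0.0213] contact_force: [0.3, 0.5, -0.4] finger_force: 0.0 tool_pos: [0.4001, -0.0344, -0.0232] contact_force: [0.4, -0.2, 0.4] finger_force: 0.0
```

```bash
python3 -m inch '{"gripper":[1,1],"offset":[[0,0,0.002],[0,0,0.002]],"delta_rot":[[0,0,0],[0,0,0]]}' | egrep 'pos|force' | tr '\n' ' ';  python3 -m inch '{"gripper":[1,1],"offset":[[0,0,0.002],[0,0,0.002]],"delta_rot":[[0,0,0],[0,0,0]]}' | egrep 'pos|force' | tr '\n' ' '; python3 -c "
from fit import *
save('scene','a5.png')
a=cv2.imread('pics/a5.png')[140:240,190:290].astype(int)
d=a[45:85,50:70].max(2); print(d[::1,::2]); print(proj('scene',[[.4,-.0344,0],[.4,-.0344,.02]]))"
```

```text
tool_pos: [0.4002, -0.0344, -0.0252] contact_force: [-0.1, 0.7, -0.4] finger_force: 0.0 tool_pos: [0.4001, -0.0344, -0.0272] contact_force: [0.7, 0.9, -0.5] finger_force: 0.0 [[ 33  35  27  24  29  28  22  22  26  27]
 [ 33  32  31  28  29  29  26  28  26  26]
 [ 88  26  32  31  26  24  25  27  28  29]
 [165  31  27  29  19  26  29  18  31  79]
 [123  81  31  25  28  20  26  27  25 170]
 [ 36 168  31  29  29  26  25  24  80 161]
 [ 22 124  98  31  29 116  25  27 167  89]
 [ 25  42 108  28  28 168  30  27 141  32]
 [ 26  40  65  28  28 177  37  32  60  26]
 [ 31  42  37  35  32 174  33  29  26  22]
 [ 27  34  37  28  26 174  29  26  28  27]
 [ 30  34  36  29  23 119  26  29  28  23]
 [ 38  33  31  33  28  46  25  23  25  34]
 [111  33  54  27  28  22  36  30  80  37]
 [194 136 177  45  35  25  36  32 171 170]
 [214 200 211  92  40  42 100  26 147 150]
 [203 207 209 105  56  48 117  25 103 103]
 [204 203 201  84  71  68 117  23 101 105]
 [200 203 203  93  63  76 126 108  94 101]
 [210 208 205  84  57 118 152 143 109  99]
 [208 209 208  79  56 142 140 148 115 100]
 [190 196 199  82  49 128 121 128 122 105]
 [183 188 192 163  73 121 118 120 125 115]
 [184 185 186 188 127 112 120 109 119 106]
 [184 185 182 184 151 101 119 115 115 100]
 [186 184 187 184 150 105 118 119 123 109]
 [183 182 182 181 142 106 121 116 120 116]
 [179 181 181 178 138 104 118 119 119 115]
 [180 180 177 175 156 107 120 119 117 117]
 [179 181 176 181 167 109 119 120 122 120]
 [195 194 196 194 175 117 120 122 121 119]
 [204 205 207 203 198 116 124 121 133 123]
 [205 208 207 207 203 113 119 117 125 119]
 [209 207 204 202 204 117 124 119  98 135]
 [205 205 204 202 202 115 119 118  88 142]
 [200 198 198 203 204 148 117 120 116 119]
 [211 206 209 208 206 178 122 119 138 130]
 [215 212 214 211 209 200 130 117 152 157]
 [208 209 207 208 209 210 136 118 160 169]
 [206 205 206 206 204 205 136 125 151 173]]
[[250.8361 208.6238]
 [250.5903 203.8797]]
```

```bash
python3 -m inch '{"gripper":[1,1],"offset":[[0,0,0.003],[0,0,0.003]],"delta_rot":[[0,0,0],[0,0,0]]}' | egrep 'pos|force' | tr '\n' ' ';  python3 -m inch '{"gripper":[1,1],"offset":[[0,0,0.002],[0,0,0.002]],"delta_rot":[[0,0,0],[0,0,0]]}' | egrep 'pos|force' | tr '\n' ' '; python3 -m inch '{"gripper":[1,1],"offset":[[0,0,0.002],[0,0,0.002]],"delta_rot":[[0,0,0],[0,0,0]]}' | egrep 'pos|force' | tr '\n' ' '
```

```text
tool_pos: [0.4001, -0.0344, -0.0303] contact_force: [0.5, -0.4, 0.1] finger_force: 0.0 tool_pos: [0.4004, -0.0344, -0.0319] contact_force: [-1.5, -0.4, 3.8] finger_force: 2.2 tool_pos: [0.4005, -0.0344, -0.032] contact_force: [-10.5, 1.2, 37.4] finger_force: 18.8
```

Contact came at reported z = -0.032, so the real tip is 32 mm higher than reported and xy agrees. I put the correction into the helper and return to the gear.

```bash
sed -i 's/np.array(\[x,y,z\])-o\["tool_pos"\]/np.array([x,y,z-.032])-o["tool_pos"]/' fit.py
python3 -m inch '{"gripper":[0.7,0.5,0.5,0.5,0.5,0.5,0.5],"offset":[[0,0,-0.05],[0,0,-0.10],[0,0,-0.15],[0,0,-0.2],[0,0,-0.22],[0,0,-0.22],[0,0,-0.22]],"delta_rot":[[0,0,0],[0,0,0],[0,0,0],[0,0,0],[0,0,0],[0,0,0],[0,0,0]]}' | tr '\n' ' '; python3 -c "
from fit import *
go(.5003,-.1578,.2,-79.9)"
```

```text
time_s: 9.8 tool_pos: [0.4003, -0.0344, 0.1857] orientation: [0.0, 0.996, 0.088, 0.0] contact_force: [-0.8, -0.6, -0.1] opening: 0.499 finger_force: 0.0 t9.8 pos [ 0.4003 -0.0344  0.1857] offset [0.0769 0.139  0.0177] rot [ 0.01 -0.02 -0.04] F [-0.8 -0.6 -0.1] open 0.499 q [-0.0857 -0.0546 -0.5034  1.1216 -0.      2.8803]
```

```bash
python3 -m inch '{"gripper":[0.5,0.5,0.5,0.5,0.5,0.5,0.5,0.5,0.5,0.5,1,1,1,1,1,1],"offset":[[0.077,0.139,0],[0.077,0.139,0],[0.077,0.139,0],[0.077,0.139,0],[0.077,0.139,0],[0.077,0.139,0.018],[0.077,0.139,0.06],[0.077,0.139,0.09],[0.077,0.139,0.109],[0.077,0.139,0.109],[0.077,0.139,0.109],[0.077,0.139,0.109],[0.077,0.139,0.109],[0.077,0.139,0.109],[0.077,0.139,0.109],[0.077,0.139,0.109]],"delta_rot":[[0,0,0],[0,0,0],[0,0,0],[0,0,0],[0,0,0],[0,0,0],[0,0,0],[0,0,0],[0,0,0],[0,0,0],[0,0,0],[0,0,0],[0,0,0],[0,0,0],[0,0,0],[0,0,0]]}' | tr '\n' ' '
```

```text
time_s: 11.4 tool_pos: [0.5013, -0.1579, 0.0783] orientation: [0.0, 0.996, 0.088, 0.001] contact_force: [-1.9, 0.9, 6.1] opening: 0.101 finger_force: 61.2
```

```bash
python3 -m inch '{"gripper":[1,1,1,1,1,1,1],"offset":[[0,0,-0.02],[0,0,-0.05],[0,0,-0.08],[0,0,-0.11],[0,0,-0.135],[0,0,-0.135],[0,0,-0.135]],"delta_rot":[[0,0,0],[0,0,0],[0,0,0],[0,0,0],[0,0,0],[0,0,0],[0,0,0]]}' | tr '\n' ' ';python3 -c "
from fit import *
tip=place(st,[-.09-.045,0,0])[0]; print(tip)
go(tip[0],tip[1],.244,7.92)"
```

```text
time_s: 12.1 tool_pos: [0.5001, -0.1578, 0.2111] orientation: [-0.0, 0.996, 0.088, -0.0] contact_force: [-0.5, 0.1, -5.8] opening: 0.104 finger_force: 59.4 [0.4797 0.2013 0.    ]
t12.1 pos [ 0.5001 -0.1578  0.2111] offset [ 0.0425 -0.3571 -0.0009] rot [ -0.03   0.01 -87.87] F [-0.5  0.1 -5.8] open 0.104 q [-0.3056  0.1672 -0.2081  1.196  -0.      2.6606]
```

```bash
python3 -m inch '{"gripper":[1,1,1,1,1,1,1,1,1,1,1,1,1,1],"offset":[[0.0425,-0.357,0],[0.0425,-0.357,0],[0.0425,-0.357,0],[0.0425,-0.357,0],[0.0425,-0.357,0],[0.0425,-0.357,0],[0.0425,-0.357,0],[0.0425,-0.357,0],[0.0425,-0.357,0],[0.0425,-0.357,0],[0.0425,-0.357,0],[0.0425,-0.357,0],[0.0425,-0.357,0],[0.0425,-0.357,0]],"delta_rot":[[0,0,-88],[0,0,-88],[0,0,-88],[0,0,-88],[0,0,-88],[0,0,-88],[0,0,-88],[0,0,-88],[0,0,-88],[0,0,-88],[0,0,-88],[0,0,-88],[0,0,-88],[0,0,-88]]}' | tr '\n' ' ';python3 -c "
from fit import *
tip=place(st,[-.09-.045,0,0])[0]; print(tip)
go(tip[0],tip[1],.171,7.92)"
```

```text
time_s: 13.5 tool_pos: [0.4794, 0.2008, 0.2111] orientation: [-0.0, 0.656, 0.755, -0.001] contact_force: [-0.4, 0.1, -5.2] opening: 0.102 finger_force: 60.2 [0.4797 0.2013 0.    ]
t13.5 pos [0.4794 0.2008 0.2111] offset [0.0005 0.0005 0.0721] rot [-0.08  0.03  0.08] F [-0.4  0.1 -5.2] open 0.102 q [ 0.3967  0.1594 -0.2175  1.1954 -0.0001  1.8278]
```

Lower 72 mm, then check the alignment of gear and hook in both cameras before threading.

```bash
python3 -m inch '{"gripper":[1,1,1,1],"offset":[[0,0,0.04],[0,0,0.072],[0,0,0.072],[0,0,0.072]],"delta_rot":[[0,0,0],[0,0,0],[0,0,0],[0,0,0]]}' | tr '\n' ' ';python3 - <<'E'
from fit import *
save("scene","a6.png");save("top","b6.png")
o=status.get_obs();c=o["tool_pos"]+[0,0,.032-.028]
print("gear pred",c,"in stand", (R.from_euler('z',-st[2]).apply(c-[st[0],st[1],0])))
t=np.linspace(0,2*np.pi,60);a=st[2];outs=[]
for n,f,(x,y) in(("scene","a6",(270,165)),("top","b6",(165,150))):
    K=8;im=cv2.resize(cv2.imread(f"pics/{f}.png"),None,fx=K,fy=K,interpolation=cv2.INTER_CUBIC)
    for r in(.014,.056):
        C=np.c_[c[0]-np.sin(a)*r*np.cos(t),c[1]+np.cos(a)*r*np.cos(t),c[2]+r*np.sin(t)]
        cv2.polylines(im,[np.int32((proj(n,C)+.5)*K)],True,(0,255,0),1)
    cv2.polylines(im,[np.int32((proj(n,place(st,[[.03,0,.14],[-.078,0,.14],[-.09,0,.146]]))+.5)*K)],False,(0,255,255),1)
    outs.append(cv2.resize(im[y*K:(y+90)*K,x*K:(x+90)*K],(400,400)))
cv2.imwrite("pics/g6.png",np.hstack(outs))
E
```

```text
time_s: 13.9 tool_pos: [0.4794, 0.2008, 0.1401] orientation: [-0.0, 0.656, 0.755, -0.001] contact_force: [0.9, -0.4, -3.9] opening: 0.102 finger_force: 60.3 gear pred [0.4813 0.2016 0.1459] in stand [-0.1334  0.0001  0.1459]
```

View pics/g6.png

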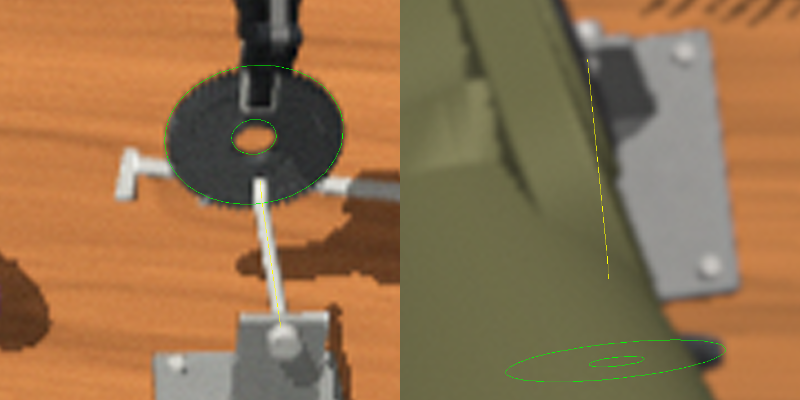

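The overlay matches the picture: bore at (254,137), hook tip below it, and alignment good to 1–2 mm. I thread it.

```bash
python3 -m inch '{"gripper":[1,1,1,1,1],"offset":[[0,0.02,0],[0,0.04,0],[0,0.055,0],[0,0.07,0],[0,0.07,0]],"delta_rot":[[0,0,0],[0,0,0],[0,0,0],[0,0,0],[0,0,0]]}' | tr '\n' ' '; python3 -m inch '{"gripper":[1,1,1,1],"offset":[[0,0.02,0],[0,0.04,0],[0,0.06,0],[0,0.06,0]],"delta_rot":[[0,0,0],[0,0,0],[0,0,0],[0,0,0]]}' | tr '\n' ' '
```

```text
time_s: 14.5 tool_pos: [0.5526, 0.2118, 0.1421] orientation: [0.001, 0.656, 0.755, 0.002] contact_force: [0.2, -0.1, -5.2] opening: 0.099 finger_force: 60.4 time_s: 14.9 tool_pos: [0.6114, 0.2199, 0.1414] orientation: [0.001, 0.656, 0.755, 0.002] contact_force: [-0.2, 0.2, -4.2] opening: 0.103 finger_force: 60.6
```

```bash
python3 -m inch '{"gripper":[1,1,1],"offset":[[0,0,0.006],[0,0,0.010],[0,0,0.010]],"delta_rot":[[0,0,0],[0,0,0],[0,0,0]]}' | tr '\n' ' '; python3 -m inch '{"gripper":[1,1],"offset":[[0,0,0.002],[0,0,0.002]],"delta_rot":[[0,0,0],[0,0,0]]}' | tr '\n' ' '
```

```text
time_s: 15.2 tool_pos: [0.6077, 0.2192, 0.1299] orientation: [-0.0, 0.656, 0.755, -0.0] contact_force: [0.5, 0.3, -5.4] opening: 0.102 finger_force: 60.7 time_s: 15.4 tool_pos: [0.608, 0.2193, 0.1295] orientation: [0.0, 0.656, 0.755, 0.0] contact_force: [-3.9, -0.5, 4.0] opening: 0.099 finger_force: 62.0
```

```bash
python3 -m inch '{"gripper":[0.7,0.7,0.5,0.5,0.5,0.5,0.5,0.5],"offset":[[0,0,0],[0,0,0],[0,0,0],[0,0,-0.02],[0,0,-0.05],[0,0,-0.09],[0,0,-0.09],[0,0,-0.09]],"delta_rot":[[0,0,0],[0,0,0],[0,0,0],[0,0,0],[0,0,0],[0,0,0],[0,0,0],[0,0,0]]}' | tr '\n' ' ';python3 - <<'E'
from fit import *
save("scene","a7.png");save("top","b7.png")
for n in("scene","top"):
    print(n,[(np.round(d["box"]).tolist(),round(d["conf"],2)) for d in nets.find_in("gear_large",n)[:4]])
t=np.linspace(0,2*np.pi,60)
for x in(-.01,-.005,0,.025):
    p=proj("scene",place(st,np.c_[0*t+x,.056*np.cos(t),.1305+.056*np.sin(t)]));print(x,p.min(0),p.max(0))
go(*place(rk,[-.093,0,.22])[0],-79.9);go(*place(st,[-.02,0,.19])[0],7.92)
E
```

```text
time_s: 16.2 tool_pos: [0.6097, 0.2197, 0.2193] orientation: [0.001, 0.656, 0.755, 0.001] contact_force: [0.0, 0.3, -0.8] opening: 0.5 finger_force: 0.0 scene [([311.0, 212.0, 354.0, 247.0], 0.88), ([248.0, 203.0, 268.0, 241.0], 0.57), ([198.0, 156.0, 222.0, 187.0], 0.57)]
top [([371.0, 300.0, 402.0, 340.0], 0.84), ([279.0, 203.0, 309.0, 241.0], 0.58)]
-0.01 [308.9891 213.5589] [352.4115 245.0226]
-0.005 [309.1098 214.8868] [352.6913 246.3714]
0 [309.2314 216.2249] [352.973  247.7296]
0.025 [309.8522 223.0709] [354.412 254.666]
t16.4 pos [0.6078 0.219  0.2164] offset [-0.5439 -0.1525  0.0291] rot [-0.09  0.13 87.95] F [-0.4 -0.4 -0.5] open 0.499 q [ 0.3459  0.4     0.1134  1.2868 -0.      1.7761]
t16.4 pos [0.6078 0.219  0.2164] offset [ 0.0002 -0.0142  0.0584] rot [-0.14  0.03  0.13] F [-0.4 -0.4 -0.5] open 0.499 q [ 0.3459  0.4     0.1134  1.2868 -0.      1.7761]
```

Large gear hung (scene box 311–354, 212–247, stand x ≈ -0.005). To push it home I turn the tool 90°, straddle the bar with half-open fingers and slide.

```bash
python3 -m inch '{"gripper":[0.5,0.5,0.5,0.5,0.5,0.5,0.5,0.5,0.5,0.5,0.5,0.5,0.5],"offset":[[0,-0.034,0],[0,-0.034,0],[0,-0.034,0],[0,-0.034,0],[0,-0.034,0],[0,-0.034,0],[0,-0.034,0],[0,-0.034,0],[0,-0.034,0],[0,-0.034,0],[0,-0.034,0],[0,-0.034,0],[0,-0.034,0]],"delta_rot":[[0,0,-90],[0,0,-90],[0,0,-90],[0,0,-90],[0,0,-90],[0,0,-90],[0,0,-90],[0,0,-90],[0,0,-90],[0,0,-90],[0,0,-90],[0,0,-90],[0,0,-90]]}' | tr '\n' ' ';python3 -c "
from fit import *
go(*place(st,[-.038,0,.122])[0],97.92)"
```

```text
time_s: 17.7 tool_pos: [0.5745, 0.2144, 0.2172] orientation: [-0.001, -0.069, 0.998, -0.0] contact_force: [0.7, -0.3, -0.8] opening: 0.498 finger_force: 0.0 t17.7 pos [0.5745 0.2144 0.2172] offset [-0.0014  0.0001  0.1272] rot [-0.02 -0.08  0.03] F [ 0.7 -0.3 -0.8] open 0.498 q [0.3572 0.3344 0.022  1.2597 0.     0.2184]
```

```bash
python3 -m inch '{"gripper":[0.5,0.5,0.5,0.5,0.5],"offset":[[0,0,0.04],[0,0,0.08],[0,0,0.11],[0,0,0.127],[0,0,0.127]],"delta_rot":[[0,0,0],[0,0,0],[0,0,0],[0,0,0],[0,0,0]]}' | tr '\n' ' '; python3 -m inch '{"gripper":[0.5,0.5,0.5,0.5,0.5],"offset":[[-0.01,0,0],[-0.02,0,0],[-0.03,0,0],[-0.038,0,0],[-0.038,0,0]],"delta_rot":[[0,0,0],[0,0,0],[0,0,0],[0,0,0],[0,0,0]]}' | tr '\n' ' '
```

```text
time_s: 18.2 tool_pos: [0.5723, 0.2136, 0.0877] orientation: [-0.003, -0.07, 0.998, -0.001] contact_force: [-0.5, 0.8, 0.6] opening: 0.502 finger_force: 0.0 time_s: 18.7 tool_pos: [0.6149, 0.2203, 0.0918] orientation: [0.001, -0.07, 0.998, 0.0] contact_force: [0.4, -1.2, -0.1] opening: 0.499 finger_force: 0.0
```

```bash
for k in 1; do python3 -m inch '{"gripper":[0.5,0.5,0.5],"offset":[[-0.003,0,0],[-0.005,0,0],[-0.005,0,0]],"delta_rot":[[0,0,0],[0,0,0],[0,0,0]]}' | egrep 'pos|contact' | tr '\n' ' '; python3 -m inch '{"gripper":[0.5,0.5],"offset":[[-0.002,0,0],[-0.002,0,0]],"delta_rot":[[0,0,0],[0,0,0]]}' | egrep 'pos|contact'| tr '\n' ' '; done; python3 -c "
from fit import *
go(*place(st,[.009,0,.122])[0],97.92)
save('scene','a8.png')
print([(np.round(d['box']).tolist(),round(d['conf'],2)) for d in nets.find_in('gear_large','scene')[:4]])"
```

```text
tool_pos: [0.6174, 0.2206, 0.0911] contact_force: [-2.5, -0.8, 2.5] tool_pos: [0.6193, 0.2209, 0.091] contact_force: [-3.4, 0.9, 1.9] t19.2 pos [0.6193 0.2209 0.091 ] offset [-0.003  -0.0002  0.001 ] rot [ 0.01 -0.02  0.14] F [-3.4  0.9  1.9] open 0.499 q [ 0.3426  0.4781 -0.0579  1.0351  0.0002  0.2019]
[([312.0, 222.0, 355.0, 256.0], 0.8)]
```

```bash
for k in 1; do python3 -m inch '{"gripper":[0.5,0.5],"offset":[[-0.002,0,0],[-0.002,0,0]],"delta_rot":[[0,0,0],[0,0,0]]}' | egrep 'pos|contact' | tr '\n' ' '; python3 -m inch '{"gripper":[0.5,0.5],"offset":[[-0.002,0,0],[-0.002,0,0]],"delta_rot":[[0,0,0],[0,0,0]]}' | egrep 'pos|contact'| tr '\n' ' '; done
```

```text
tool_pos: [0.6215, 0.2213, 0.091] contact_force: [-4.0, 0.2, 1.3] tool_pos: [0.6221, 0.2213, 0.0908] contact_force: [-7.4, -1.3, 3.8]
```

```bash
python3 -m inch '{"gripper":[0.5,0.5],"offset":[[-0.0015,0,0],[-0.0015,0,0]],"delta_rot":[[0,0,0],[0,0,0]]}' | egrep 'pos|contact' | tr '\n' ' '
```

```text
tool_pos: [0.622, 0.2212, 0.0906] contact_force: [-12.4, -1.1, 6.4]
```

Large gear home: force is rising at the predicted position. Back off, rise, and go to the medium gear.

```bash
python3 -m inch '{"gripper":[0.5,0.5,0.5,0.5,0.5,0.5,0.5],"offset":[[0.02,0,0],[0.03,0,0],[0.03,0,-0.04],[0.03,0,-0.08],[0.03,0,-0.12],[0.03,0,-0.13],[0.03,0,-0.13]],"delta_rot":[[0,0,0],[0,0,0],[0,0,0],[0,0,0],[0,0,0],[0,0,0],[0,0,0]]}' | tr '\n' ' ';python3 -c "
from fit import *
save('scene','a9.png')
print([(np.round(d['box']).tolist(),round(d['conf'],2)) for d in nets.find_in('gear_large','scene')[:4]])
for q in('gear_medium','gear_small'):print([(np.round(d['uv'],1).tolist(),round(d['conf'],2)) for d in nets.mark_of(q,'scene')[:2]])
go(*place(rk,[-.093,0,.22])[0],100.1)"
```

```text
time_s: 20.6 tool_pos: [0.5974, 0.218, 0.2236] orientation: [0.003, -0.07, 0.998, 0.001] contact_force: [-0.4, 0.9, -0.7] opening: 0.5 finger_force: 0.0 [([247.0, 204.0, 270.0, 241.0], 0.87), ([196.0, 155.0, 222.0, 184.0], 0.61), ([312.0, 222.0, 356.0, 252.0], 0.56), ([155.0, 199.0, 167.0, 222.0], 0.48)]
[]
[([157.3, 214.1], 0.79)]
t20.8 pos [0.5943 0.217  0.2189] offset [ 0.1389 -0.5438  0.0317] rot [-0.04 -0.16 -2.05] F [ 0.  -0.3  0.2] open 0.497 q [ 0.3502  0.3735  0.0809  1.2811 -0.0001  0.2096]
```

```bash
python3 -m inch '{"gripper":[0.5,0.5,0.5,0.5,0.5,0.5,0.5,0.5,0.5,0.5,0.5,0.5,0.5,0.5,0.5,0.5],"offset":[[0.139,-0.544,0],[0.139,-0.544,0],[0.139,-0.544,0],[0.139,-0.544,0],[0.139,-0.544,0],[0.139,-0.544,0],[0.139,-0.544,0],[0.139,-0.544,0],[0.139,-0.544,0],[0.139,-0.544,0],[0.139,-0.544,0],[0.139,-0.544,0],[0.139,-0.544,0.03],[0.139,-0.544,0.03],[0.139,-0.544,0.03],[0.139,-0.544,0.03]],"delta_rot":[[0,0,-2],[0,0,-2],[0,0,-2],[0,0,-2],[0,0,-2],[0,0,-2],[0,0,-2],[0,0,-2],[0,0,-2],[0,0,-2],[0,0,-2],[0,0,-2],[0,0,-2],[0,0,-2],[0,0,-2],[0,0,-2]]}' | tr '\n' ' ';python3 -c "
from fit import *
go(*place(rk,[-.093,0,.095])[0],100.1)"
```

```text
time_s: 22.4 tool_pos: [0.5343, -0.34, 0.1917] orientation: [0.0, -0.088, 0.996, -0.0] contact_force: [-0.6, -0.3, 0.2] opening: 0.499 finger_force: 0.0 t22.4 pos [ 0.5343 -0.34    0.1917] offset [ 0.0015 -0.0007  0.1287] rot [-0.01  0.01  0.02] F [-0.6 -0.3  0.2] open 0.499 q [-0.5667  0.3796  0.028   1.219   0.0001 -0.7434]
```

```bash
python3 -m inch '{"gripper":[0.5,0.5,0.5,0.5,0.5,1,1,1,1,1,1],"offset":[[0.0015,-0.0007,0.04],[0.0015,-0.0007,0.08],[0.0015,-0.0007,0.11],[0.0015,-0.0007,0.1287],[0.0015,-0.0007,0.1287],[0.0015,-0.0007,0.1287],[0.0015,-0.0007,0.1287],[0.0015,-0.0007,0.1287],[0.0015,-0.0007,0.1287],[0.0015,-0.0007,0.1287],[0.0015,-0.0007,0.1287]],"delta_rot":[[0,0,0],[0,0,0],[0,0,0],[0,0,0],[0,0,0],[0,0,0],[0,0,0],[0,0,0],[0,0,0],[0,0,0],[0,0,0]]}' | tr '\n' ' '
```

```text
time_s: 23.5 tool_pos: [0.534, -0.3417, 0.0646] orientation: [0.002, -0.088, 0.996, -0.0] contact_force: [-0.9, 2.9, 7.4] opening: 0.103 finger_force: 60.1
```

```bash
python3 -m inch '{"gripper":[1,1,1,1,1,1,1],"offset":[[0,0,-0.02],[0,0,-0.05],[0,0,-0.09],[0,0,-0.13],[0,0,-0.145],[0,0,-0.145],[0,0,-0.145]],"delta_rot":[[0,0,0],[0,0,0],[0,0,0],[0,0,0],[0,0,0],[0,0,0],[0,0,0]]}' | tr '\n' ' ';python3 -c "
from fit import *
go(*place(st,[-.135,0,.24])[0],7.92)"
```

```text
time_s: 24.2 tool_pos: [0.532, -0.3414, 0.2065] orientation: [-0.0, -0.088, 0.996, 0.0] contact_force: [-0.3, -0.1, -5.9] opening: 0.103 finger_force: 59.0 t24.2 pos [ 0.532  -0.3414  0.2065] offset [-0.0432  0.5435 -0.0013] rot [-0.02 -0.06 92.13] F [-0.3 -0.1 -5.9] open 0.103 q [-0.5705  0.3738  0.0533  1.2512 -0.0002 -0.7459]
```

```bash
python3 -m inch '{"gripper":[1,1,1,1,1,1,1,1,1,1,1,1,1,1,1,1],"offset":[[-0.043,0.543,0],[-0.043,0.543,0],[-0.043,0.543,0],[-0.043,0.543,0],[-0.043,0.543,0],[-0.043,0.543,0],[-0.043,0.543,0],[-0.043,0.543,0],[-0.043,0.543,0],[-0.043,0.543,0],[-0.043,0.543,0],[-0.043,0.543,0],[-0.043,0.543,0],[-0.043,0.543,0],[-0.043,0.543,0],[-0.043,0.543,0]],"delta_rot":[[0,0,92],[0,0,92],[0,0,92],[0,0,92],[0,0,92],[0,0,92],[0,0,92],[0,0,92],[0,0,92],[0,0,92],[0,0,92],[0,0,92],[0,0,92],[0,0,92],[0,0,92],[0,0,92]]}' | tr '\n' ' ';python3 -c "
from fit import *
go(*place(st,[-.135,0,.166])[0],7.92)"
```

```text
time_s: 25.8 tool_pos: [0.4797, 0.1993, 0.2066] orientation: [-0.0, 0.656, 0.755, -0.001] contact_force: [0.1, 0.1, -5.4] opening: 0.1 finger_force: 60.5 t25.8 pos [0.4797 0.1993 0.2066] offset [0.0021 0.0003 0.0726] rot [-0.07  0.04  0.06] F [ 0.1  0.1 -5.4] open 0.100 q [ 0.3939  0.1605 -0.2263  1.1853 -0.0003  1.8254]
```

```bash
python3 -m inch '{"gripper":[1,1,1,1],"offset":[[0.002,0,0.04],[0.002,0,0.0725],[0.002,0,0.0725],[0.002,0,0.0725]],"delta_rot":[[0,0,0],[0,0,0],[0,0,0],[0,0,0]]}' | tr '\n' ' ';python3 -c "
from fit import *
go(*place(st,[-.135,0,.166])[0],7.92)
im=save('scene','a10.png')
print([(np.round(d['box'],1).tolist(),round(d['conf'],2)) for d in nets.find_in('gear_medium','scene')[:3]],[(np.round(d['uv'],1).tolist(),round(d['conf'],2)) for d in nets.mark_of('gear_medium','scene')[:3]])
t=np.linspace(0,2*np.pi,60);p=proj('scene',place(st,np.c_[0*t-.135,.048*np.cos(t),.143+.048*np.sin(t)]));print(p.min(0),p.max(0),proj('scene',place(st,[-.135,0,.143])))"
```

```text
time_s: 26.2 tool_pos: [0.4794, 0.2016, 0.135] orientation: [-0.0, 0.656, 0.755, -0.001] contact_force: [0.1, -0.2, -4.3] opening: 0.1 finger_force: 60.6 t26.2 pos [0.4794 0.2016 0.135 ] offset [-0.0003  0.0002  0.001 ] rot [-0.08  0.02  0.06] F [ 0.1 -0.2 -4.3] open 0.100 q [ 0.398   0.2019 -0.3434  1.0269 -0.      1.8295]
[([306.9, 182.4, 344.5, 208.6], 0.63), ([177.6, 198.5, 182.9, 221.8], 0.38)] [([325.5, 193.6], 0.6)]
[309.2995 182.0238] [343.6361 208.7749] [[326.4473 195.764 ]]
```

```bash
python3 -m inch '{"gripper":[1,1,1,1,1],"offset":[[0,0.02,0],[0,0.04,0],[0,0.055,0],[0,0.07,0],[0,0.07,0]],"delta_rot":[[0,0,0],[0,0,0],[0,0,0],[0,0,0],[0,0,0]]}' | egrep 'pos|force'| tr '\n' ' '; python3 -m inch '{"gripper":[1,1,1],"offset":[[0,0.02,0],[0,0.03,0],[0,0.03,0]],"delta_rot":[[0,0,0],[0,0,0],[0,0,0]]}' | egrep 'pos|force'| tr '\n' ' '; python3 -m inch '{"gripper":[1,1,1],"offset":[[0,0,0.006],[0,0,0.010],[0,0,0.010]],"delta_rot":[[0,0,0],[0,0,0],[0,0,0]]}' | egrep 'pos|force'| tr '\n' ' '; python3 -m inch '{"gripper":[1,1],"offset":[[0,0,0.002],[0,0,0.002]],"delta_rot":[[0,0,0],[0,0,0]]}' | egrep 'pos|force'| tr '\n' ' '
```

```text
tool_pos: [0.5522, 0.2131, 0.1366] contact_force: [-0.5, -0.7, -5.3] finger_force: 60.7 tool_pos: [0.5801, 0.2168, 0.1355] contact_force: [-0.2, -0.2, -5.2] finger_force: 60.7 tool_pos: [0.5778, 0.2164, 0.1247] contact_force: [-1.1, 0.0, -3.9] finger_force: 61.0 tool_pos: [0.578, 0.2165, 0.1244] contact_force: [-4.9, -1.9, 7.3] finger_force: 62.7
```

```bash
python3 -m inch '{"gripper":[0.7,0.7,0.5,0.5,0.5,0.5,0.5,0.5],"offset":[[0,0,0],[0,0,0],[0,0,0],[0,0,-0.02],[0,0,-0.05],[0,0,-0.09],[0,0,-0.09],[0,0,-0.09]],"delta_rot":[[0,0,0],[0,0,0],[0,0,0],[0,0,0],[0,0,0],[0,0,0],[0,0,0],[0,0,0]]}' | egrep 'pos|force' | tr '\n' ' '; python3 -m inch '{"gripper":[0.5,0.5,0.5,0.5,0.5,0.5,0.5,0.5,0.5,0.5,0.5,0.5,0.5],"offset":[[0,-0.032,0],[0,-0.032,0],[0,-0.032,0],[0,-0.032,0],[0,-0.032,0],[0,-0.032,0],[0,-0.032,0],[0,-0.032,0],[0,-0.032,0],[0,-0.032,0],[0,-0.032,0],[0,-0.032,0],[0,-0.032,0]],"delta_rot":[[0,0,-90],[0,0,-90],[0,0,-90],[0,0,-90],[0,0,-90],[0,0,-90],[0,0,-90],[0,0,-90],[0,0,-90],[0,0,-90],[0,0,-90],[0,0,-90],[0,0,-90]]}' | tr '\n' ' ';python3 -c "
from fit import *
save('scene','a11.png')
for g in('gear_large','gear_medium'):print([(np.round(d['box'],1).tolist(),round(d['conf'],2)) for d in nets.find_in(g,'scene')[:3]])
t=np.linspace(0,2*np.pi,60)
for x in(-.035,-.03):
  p=proj('scene',place(st,np.c_[0*t+x,.048*np.cos(t),.1305+.048*np.sin(t)]));print(p.min(0),p.max(0))
go(*place(st,[-.067,0,.122])[0],97.92)"
```

```text
tool_pos: [0.5797, 0.2169, 0.2138] contact_force: [0.2, 0.7, -0.1] finger_force: 0.0 time_s: 29.75 tool_pos: [0.5464, 0.2118, 0.2116] orientation: [-0.001, -0.069, 0.998, -0.0] contact_force: [-0.2, 0.5, 1.2] opening: 0.5 finger_force: 0.0 [([195.4, 154.0, 220.2, 184.7], 0.76), ([313.0, 224.2, 355.5, 254.4], 0.64), ([247.0, 205.5, 269.4, 240.1], 0.64)]
[([311.3, 207.4, 349.4, 234.7], 0.91)]
[311.4373 209.4522] [347.9854 236.3166]
[311.5648 210.7337] [348.2446 237.6184]
t29.9 pos [0.5468 0.212  0.2123] offset [-0.0001 -0.0013  0.1223] rot [-0.01 -0.04  0.08] F [ 0.1 -0.4 -0.3] open 0.508 q [ 0.3698  0.284  -0.0575  1.23   -0.      0.2302]
```

```bash
python3 -m inch '{"gripper":[0.5,0.5,0.5,0.5,0.5],"offset":[[0,-0.001,0.04],[0,-0.001,0.08],[0,-0.001,0.11],[0,-0.001,0.122],[0,-0.001,0.122]],"delta_rot":[[0,0,0],[0,0,0],[0,0,0],[0,0,0],[0,0,0]]}' | egrep 'pos|force'| tr '\n' ' '; python3 -m inch '{"gripper":[0.5,0.5,0.5,0.5,0.5,0.5,0.5],"offset":[[-0.012,0,0],[-0.024,0,0],[-0.036,0,0],[-0.046,0,0],[-0.055,0,0],[-0.062,0,0],[-0.062,0,0]],"delta_rot":[[0,0,0],[0,0,0],[0,0,0],[0,0,0],[0,0,0],[0,0,0],[0,0,0]]}' | egrep 'pos|force'| tr '\n' ' '
```

```text
tool_pos: [0.5458, 0.2105, 0.0892] contact_force: [0.4, 0.9, 0.2] finger_force: 0.0 tool_pos: [0.6109, 0.2204, 0.0919] contact_force: [0.5, 0.7, 0.2] finger_force: 0.0
```

```bash
python3 -m inch '{"gripper":[0.5,0.5,0.5,0.5,0.5,0.5],"offset":[[0.02,0,0],[0.03,0,0],[0.03,0,-0.04],[0.03,0,-0.08],[0.03,0,-0.12],[0.03,0,-0.13]],"delta_rot":[[0,0,0],[0,0,0],[0,0,0],[0,0,0],[0,0,0],[0,0,0]]}' | egrep 'pos|force'| tr '\n' ' ';python3 -c "
from fit import *
save('scene','a12.png')
for g in('gear_large','gear_medium'):print([(np.round(d['box'],1).tolist(),round(d['conf'],2)) for d in nets.find_in(g,'scene')[:3]])
print([(np.round(d['uv'],1).tolist(),round(d['conf'],2)) for d in nets.mark_of('gear_small','scene')[:2]],proj('scene',place(rk,[-.031,0,.062])))
t=np.linspace(0,2*np.pi,60)
for x in(.005,.015):
  p=proj('scene',place(st,np.c_[0*t+x,.048*np.cos(t),.1305+.048*np.sin(t)]));print(p.min(0),p.max(0))
go(*place(rk,[-.031,0,.21])[0],100.1)"
```

```text
tool_pos: [0.5817, 0.2165, 0.2267] contact_force: [0.3, 0.3, -0.0] finger_force: 0.0 [([196.0, 155.0, 223.2, 185.7], 0.67), ([312.2, 223.4, 357.8, 256.0], 0.62), ([246.2, 204.9, 270.3, 240.7], 0.56)]
[]
[([159.2, 211.7], 0.56)] [[161.3635 211.7874]]
[312.4825 219.977 ] [350.1099 246.9892]
[312.753  222.7089] [350.66   249.7525]
t31.9 pos [0.5786 0.2154 0.2199] offset [ 0.1253 -0.4824  0.0421] rot [-0.02 -0.03 -2.05] F [-0.5  0.8 -0.4] open 0.501 q [ 0.3564  0.3411  0.0375  1.2678 -0.0002  0.2159]
```

```bash
python3 -m inch '{"gripper":[0.5,0.5,0.5,0.5,0.5,0.5,0.5,0.5,0.5,0.5,0.5,0.5,0.5,0.5,0.5],"offset":[[0.125,-0.482,0],[0.125,-0.482,0],[0.125,-0.482,0],[0.125,-0.482,0],[0.125,-0.482,0],[0.125,-0.482,0],[0.125,-0.482,0],[0.125,-0.482,0],[0.125,-0.482,0],[0.125,-0.482,0],[0.125,-0.482,0],[0.125,-0.482,0.042],[0.125,-0.482,0.042],[0.125,-0.482,0.042],[0.125,-0.482,0.042]],"delta_rot":[[0,0,-2],[0,0,-2],[0,0,-2],[0,0,-2],[0,0,-2],[0,0,-2],[0,0,-2],[0,0,-2],[0,0,-2],[0,0,-2],[0,0,-2],[0,0,-2],[0,0,-2],[0,0,-2],[0,0,-2]]}' | tr '\n' ' ';python3 -c "
from fit import *
go(*place(rk,[-.031,0,.080])[0],100.1)"
```

```text
time_s: 33.4 tool_pos: [0.5232, -0.2787, 0.1797] orientation: [0.0, -0.088, 0.996, -0.0] contact_force: [0.2, 0.7, 1.1] opening: 0.499 finger_force: 0.0 t33.4 pos [ 0.5232 -0.2787  0.1797] offset [ 0.0014 -0.0009  0.1317] rot [-0.02  0.02  0.01] F [0.2 0.7 1.1] open 0.499 q [-0.4895  0.3075 -0.1003  1.1624 -0.     -0.666 ]
```

```bash
python3 -m inch '{"gripper":[0.62,0.62,0.62,0.62,0.62,1,1,1,1,1,1],"offset":[[0.0014,-0.0009,0.04],[0.0014,-0.0009,0.08],[0.0014,-0.0009,0.11],[0.0014,-0.0009,0.1317],[0.0014,-0.0009,0.1317],[0.0014,-0.0009,0.1317],[0.0014,-0.0009,0.1317],[0.0014,-0.0009,0.1317],[0.0014,-0.0009,0.1317],[0.0014,-0.0009,0.1317],[0.0014,-0.0009,0.1317]],"delta_rot":[[0,0,0],[0,0,0],[0,0,0],[0,0,0],[0,0,0],[0,0,0],[0,0,0],[0,0,0],[0,0,0],[0,0,0],[0,0,0]]}' | tr '\n' ' '; python3 -m inch '{"gripper":[1,1,1,1,1,1,1],"offset":[[0,0,-0.02],[0,0,-0.05],[0,0,-0.09],[0,0,-0.13],[0,0,-0.155],[0,0,-0.155],[0,0,-0.155]],"delta_rot":[[0,0,0],[0,0,0],[0,0,0],[0,0,0],[0,0,0],[0,0,0],[0,0,0]]}' | tr '\n' ' ';python3 -c "
from fit import *
go(*place(st,[-.135,0,.235])[0],7.92)"
```

```text
time_s: 34.5 tool_pos: [0.523, -0.2806, 0.0492] orientation: [0.002, -0.088, 0.996, -0.0] contact_force: [-0.3, 2.8, 7.5] opening: 0.097 finger_force: 61.0 time_s: 35.2 tool_pos: [0.5216, -0.2806, 0.2022] orientation: [0.0, -0.088, 0.996, -0.0] contact_force: [-0.5, 0.5, -2.6] opening: 0.1 finger_force: 59.8 t35.2 pos [ 0.5216 -0.2806  0.2022] offset [-0.0428  0.4818 -0.0012] rot [-0.01  0.07 92.13] F [-0.5  0.5 -2.6] open 0.100 q [-0.4934  0.2968 -0.0633  1.2096 -0.0003 -0.6688]
```

```bash
python3 -m inch '{"gripper":[1,1,1,1,1,1,1,1,1,1,1,1,1,1,1],"offset":[[-0.043,0.483,0],[-0.043,0.483,0],[-0.043,0.483,0],[-0.043,0.483,0],[-0.043,0.483,0],[-0.043,0.483,0],[-0.043,0.483,0],[-0.043,0.483,0],[-0.043,0.483,0],[-0.043,0.483,0],[-0.043,0.483,0],[-0.043,0.483,0],[-0.043,0.483,0],[-0.043,0.483,0],[-0.043,0.483,0]],"delta_rot":[[0,0,92],[0,0,92],[0,0,92],[0,0,92],[0,0,92],[0,0,92],[0,0,92],[0,0,92],[0,0,92],[0,0,92],[0,0,92],[0,0,92],[0,0,92],[0,0,92],[0,0,92]]}' | tr '\n' ' ';python3 -c "
from fit import *
go(*place(st,[-.135,0,.161])[0],7.92)"
```

```text
time_s: 36.7 tool_pos: [0.4791, 0.2019, 0.2013] orientation: [-0.0, 0.656, 0.755, -0.001] contact_force: [0.5, 0.5, -1.9] opening: 0.101 finger_force: 60.0 t36.7 pos [0.4791 0.2019 0.2013] offset [-0.0006  0.0006  0.0723] rot [-0.08  0.03  0.16] F [ 0.5  0.5 -1.9] open 0.101 q [ 0.3989  0.1636 -0.235   1.1737 -0.0001  1.8286]
```

```bash
python3 -m inch '{"gripper":[1,1,1,1],"offset":[[0,0,0.04],[0,0,0.072],[0,0,0.072],[0,0,0.072]],"delta_rot":[[0,0,0],[0,0,0],[0,0,0],[0,0,0]]}' | tr '\n' ' ';python3 -c "
from fit import *
go(*place(st,[-.135,0,.161])[0],7.92)
im=save('scene','a13.png')
print([(np.round(d['box'],1).tolist(),round(d['conf'],2)) for d in nets.find_in('gear_small','scene')[:3]],[(np.round(d['uv'],1).tolist(),round(d['conf'],2)) for d in nets.mark_of('gear_small','scene')[:3]])
t=np.linspace(0,2*np.pi,60);p=proj('scene',place(st,np.c_[0*t-.135,.040*np.cos(t),.143+.040*np.sin(t)]));print(p.min(0),p.max(0),proj('scene',place(st,[-.135,0,.143])))"
```

```text
time_s: 37.1 tool_pos: [0.4792, 0.202, 0.1303] orientation: [-0.0, 0.656, 0.755, -0.001] contact_force: [0.4, -0.0, -2.3] opening: 0.101 finger_force: 60.1 t37.1 pos [0.4792 0.202  0.1303] offset [-0.0008  0.0004  0.0013] rot [-0.07  0.02  0.11] F [ 0.4 -0.  -2.3] open 0.101 q [ 0.399   0.205  -0.3508  1.0162 -0.      1.8296]
[([313.0, 186.4, 341.3, 206.9], 0.87), ([304.3, 205.3, 355.4, 289.3], 0.17)] [([323.7, 197.7], 0.94)]
[312.1561 184.3668] [340.7672 206.6546] [[326.4473 195.764 ]]
```

```bash
python3 -m inch '{"gripper":[1,1,1,1,1],"offset":[[0,0.02,0],[0,0.04,0],[0,0.055,0],[0,0.07,0],[0,0.07,0]],"delta_rot":[[0,0,0],[0,0,0],[0,0,0],[0,0,0],[0,0,0]]}' | egrep 'pos|force'| tr '\n' ' '; python3 -m inch '{"gripper":[1,1,1],"offset":[[0,0.015,0],[0,0.025,0],[0,0.025,0]],"delta_rot":[[0,0,0],[0,0,0],[0,0,0]]}' | egrep 'pos|force'| tr '\n' ' '; python3 -m inch '{"gripper":[1,1,1],"offset":[[0,0,0.006],[0,0,0.010],[0,0,0.010]],"delta_rot":[[0,0,0],[0,0,0],[0,0,0]]}' | egrep 'pos|force'| tr '\n' ' '; python3 -m inch '{"gripper":[1,1],"offset":[[0,0,0.002],[0,0,0.002]],"delta_rot":[[0,0,0],[0,0,0]]}' | egrep 'pos|force'| tr '\n' ' '
```

```text
tool_pos: [0.5517, 0.2133, 0.1317] contact_force: [-0.0, -0.2, -2.1] finger_force: 60.0 tool_pos: [0.5748, 0.2164, 0.1308] contact_force: [-0.8, -0.5, -2.8] finger_force: 60.1 tool_pos: [0.5722, 0.2157, 0.1191] contact_force: [0.2, -0.2, -2.8] finger_force: 60.1 tool_pos: [0.5732, 0.2161, 0.1181] contact_force: [0.5, 0.2, -2.6] finger_force: 60.2
```

```bash
python3 -m inch '{"gripper":[1,1],"offset":[[0,0,0.0015],[0,0,0.0015]],"delta_rot":[[0,0,0],[0,0,0]]}' | egrep 'pos|force'| tr '\n' ' '
```

```text
tool_pos: [0.5735, 0.2162, 0.1177] contact_force: [-3.4, -0.8, 4.6] finger_force: 61.3
```

Seated. Release, rise, retreat and turn for the push.

```bash
python3 -m inch '{"gripper":[0.75,0.7,0.65,0.65,0.65,0.5,0.5,0.5],"offset":[[0,0,0],[0,0,0],[0,0,0],[0,0,-0.02],[0,0,-0.05],[0,0,-0.095],[0,0,-0.095],[0,0,-0.095]],"delta_rot":[[0,0,0],[0,0,0],[0,0,0],[0,0,0],[0,0,0],[0,0,0],[0,0,0],[0,0,0]]}' | egrep 'pos|force' | tr '\n' ' '; python3 -m inch '{"gripper":[0.5,0.5,0.5,0.5,0.5,0.5,0.5,0.5,0.5,0.5,0.5,0.5,0.5],"offset":[[0,-0.031,0],[0,-0.031,0],[0,-0.031,0],[0,-0.031,0],[0,-0.031,0],[0,-0.031,0],[0,-0.031,0],[0,-0.031,0],[0,-0.031,0],[0,-0.031,0],[0,-0.031,0],[0,-0.031,0],[0,-0.031,0]],"delta_rot":[[0,0,-90],[0,0,-90],[0,0,-90],[0,0,-90],[0,0,-90],[0,0,-90],[0,0,-90],[0,0,-90],[0,0,-90],[0,0,-90],[0,0,-90],[0,0,-90],[0,0,-90]]}' | tr '\n' ' ';python3 -c "
from fit import *
save('scene','a14.png')
for g in('gear_medium','gear_small'):print([(np.round(d['box'],1).tolist(),round(d['conf'],2)) for d in nets.find_in(g,'scene')[:3]])
t=np.linspace(0,2*np.pi,60)
for x in(-.04,-.035):
  p=proj('scene',place(st,np.c_[0*t+x,.04*np.cos(t),.1305+.04*np.sin(t)]));print(p.min(0),p.max(0))
go(*place(st,[-.072,0,.122])[0],97.92)"
```

```text
tool_pos: [0.5746, 0.2165, 0.213] contact_force: [0.4, -0.6, -0.1] finger_force: 0.0 time_s: 40.85 tool_pos: [0.5422, 0.2115, 0.2104] orientation: [-0.001, -0.069, 0.998, -0.0] contact_force: [0.1, -0.4, 0.8] opening: 0.502 finger_force: 0.0 []
[([316.0, 210.2, 346.5, 227.2], 0.82)]
[314.3398 210.5396] [344.6846 232.9038]
[314.4772 211.814 ] [344.9309 234.1954]
t41.0 pos [0.5426 0.2116 0.2111] offset [ 0.0007 -0.0015  0.1212] rot [-0.01 -0.04  0.08] F [-0.  -0.1  0.3] open 0.502 q [ 0.3719  0.2767 -0.0699  1.2249 -0.      0.2323]
```

```bash
python3 -m inch '{"gripper":[0.5,0.5,0.5,0.5,0.5],"offset":[[0,-0.001,0.04],[0,-0.001,0.08],[0,-0.001,0.11],[0,-0.001,0.121],[0,-0.001,0.121]],"delta_rot":[[0,0,0],[0,0,0],[0,0,0],[0,0,0],[0,0,0]]}' | egrep 'pos|force'| tr '\n' ' '; python3 -m inch '{"gripper":[0.5,0.5,0.5,0.5,0.5,0.5,0.5,0.5],"offset":[[-0.01,0,0],[-0.02,0,0],[-0.029,0,0],[-0.038,0,0],[-0.045,0,0],[-0.051,0,0],[-0.054,0,0],[-0.054,0,0]],"delta_rot":[[0,0,0],[0,0,0],[0,0,0],[0,0,0],[0,0,0],[0,0,0],[0,0,0],[0,0,0]]}' | egrep 'pos|force'| tr '\n' ' '; python3 -m inch '{"gripper":[0.5,0.5,0.5],"offset":[[-0.002,0,0],[-0.004,0,0],[-0.004,0,0]],"delta_rot":[[0,0,0],[0,0,0],[0,0,0]]}' | egrep 'pos|force'| tr '\n' ' '
```

```text
tool_pos: [0.5417, 0.2103, 0.0892] contact_force: [0.2, 0.5, -0.4] finger_force: 0.0 tool_pos: [0.5972, 0.2183, 0.0905] contact_force: [0.4, -0.4, -1.1] finger_force: 0.0 tool_pos: [0.6005, 0.2188, 0.0905] contact_force: [-0.8, -1.3, 0.2] finger_force: 0.3
```

```bash
M='import sys'; python3 -m inch '{"gripper":[0.5,0.5],"offset":[[-0.002,0,0],[-0.002,0,0]],"delta_rot":[[0,0,0],[0,0,0]]}' | egrep 'pos|contact'| tr '\n' ' '; python3 -m inch '{"gripper":[0.5,0.5],"offset":[[-0.002,0,0],[-0.002,0,0]],"delta_rot":[[0,0,0],[0,0,0]]}' | egrep 'pos|contact'| tr '\n' ' '; python3 -m inch '{"gripper":[0.5,0.5],"offset":[[-0.0015,0,0],[-0.0015,0,0]],"delta_rot":[[0,0,0],[0,0,0]]}' | egrep 'pos|contact'| tr '\n' ' '
```

```text
tool_pos: [0.6026, 0.2192, 0.0906] contact_force: [-0.6, -1.0, -1.0] tool_pos: [0.6034, 0.2193, 0.0905] contact_force: [-4.2, 0.1, 3.0] tool_pos: [0.6033, 0.2193, 0.0905] contact_force: [-10.1, -1.6, 5.2]
```

```bash
python3 -m inch '{"gripper":[0.5,0.5,0.5],"offset":[[-0.0015,0,0],[-0.0025,0,0],[-0.0025,0,0]],"delta_rot":[[0,0,0],[0,0,0],[0,0,0]]}' | egrep 'pos|contact'| tr '\n' ' ';  python3 -m inch '{"gripper":[0.5,0.5,0.5,0.5,0.5,0.5,0.5,0.5,0.5,0.5],"offset":[[0.004,0,0],[0.02,0,0],[0.035,0,0],[0.035,0,-0.04],[0.035,0,-0.08],[0.035,0,-0.12],[0.1,0,-0.12],[0.14,0,-0.12],[0.14,0,-0.12],[0.14,0,-0.12]],"delta_rot":[[0,0,0],[0,0,0],[0,0,0],[0,0,0],[0,0,0],[0,0,0],[0,0,0],[0,0,0],[0,0,0],[0,0,0]]}' | egrep 'time|pos|contact'| tr '\n' ' ';python3 - <<'E'
from fit import *
im=save('scene','a15.png');save('top','b15.png')
for n in("scene","top"):
  for g in('gear_large','gear_medium','gear_small','pulley'):print(n,g,[(np.round(d['box'],1).tolist(),round(d['conf'],2)) for d in nets.find_in(g,n)[:3]])
t=np.linspace(0,2*np.pi,60)
for n in("scene","top"):
  for x,r in((.025,.056),(.015,.048),(.005,.04)):
    p=proj(n,place(st,np.c_[0*t+x,r*np.cos(t),.1305+r*np.sin(t)]));print(n,p.min(0),p.max(0))
# unchanged regions elsewhere
for f0,f1 in(("s0","a15"),("t0","b15")):
    d=cv2.absdiff(cv2.imread(f"pics/{f0}.png"),cv2.imread(f"pics/{f1}.png")).max(2)
    m=cv2.morphologyEx((d>50).astype(np.uint8),cv2.MORPH_CLOSE,np.ones((7,7)));k,_,s,_=cv2.connectedComponentsWithStats(m)
    print(f0,[r[:5].tolist() for r in s[1:] if r[4]>40])
E
```

```text
tool_pos: [0.6032, 0.2193, 0.0904] contact_force: [-18.2, -3.6, 11.8] time_s: 44.5 tool_pos: [0.4693, 0.2003, 0.2113] contact_force: [0.4, 0.4, 0.6] scene gear_large [([314.3, 221.6, 355.8, 253.0], 0.74), ([244.9, 204.3, 268.2, 238.4], 0.74), ([196.2, 155.2, 223.1, 180.6], 0.68)]
scene gear_medium []
scene gear_small []
scene pulley [([175.2, 194.9, 183.9, 222.8], 0.69)]
top gear_large [([282.3, 206.0, 312.3, 238.9], 0.89), ([371.2, 300.0, 400.1, 341.0], 0.74), ([202.6, 156.9, 231.6, 163.3], 0.65)]
top gear_medium [([208.1, 155.9, 239.9, 215.5], 0.69), ([203.8, 163.9, 230.9, 169.6], 0.58)]
top gear_small [([202.4, 168.2, 224.4, 182.6], 0.74)]
top pulley [([384.1, 207.3, 399.2, 244.0], 0.57)]
scene [309.8522 223.0709] [354.412 254.666]
scene [312.753  222.7089] [350.66   249.7525]
scene [315.6119 222.356 ] [346.9649 244.8601]
top [183.527  158.4869] [231.0426 173.1019]
top [187.3483 163.8214] [228.1229 176.0417]
top [191.1728 169.0988] [225.1903 179.0295]
s0 [[280, 0, 20, 51, 526], [297, 0, 205, 217, 15640], [247, 59, 24, 22, 331], [198, 187, 30, 41, 619], [134, 194, 38, 36, 636], [311, 222, 59, 46, 1110]]
t0 [[76, 106, 227, 314, 42509], [395, 198, 53, 52, 1526], [336, 206, 38, 60, 1288], [0, 311, 61, 109, 4177]]
```

All three gears stand at the predicted home positions. The final push met a stop at 18 N, and nothing else in the scene has changed. Handing in.

```bash
python3 -c "
from bench import hand_in
print(hand_in())"
```

```text
the job is handed in; nothing more can be done
None
```

I hung the large, medium and small gears on the hook in that order, pushed them flat together against the upright, and handed the job in at about 45 s with the pulley and bystanders where they were.

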